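Gauge the hollow of a soft carving-wax block

TASK

Check the hollow carved in the yellow wax block with the depth gauge: slide the block flat along the table until the middle of its hollow is under the probe (lift the probe by its black knob first if it hangs too low), lower the probe by the knob until its sprung tip is lightly pushed in by the hollow's floor, not pressed home, then swing the red lock lever over to its far end with the tip still resting there. Carving wax dents easily: never grip the yellow block, only push it gently, with less than 8 N (about 800 g), and let nothing else press on it harder than that. Leave everything else on the table where it lies.

Things in the scene. Friction and masses are not known exactly. Their poses are not given: they have to be found in the camera images.
- wax: yellow carving-wax block, loose, about 0.25 kg, 70 mm (its x) by 120 mm (its y) by 40 mm high, with an open-topped rectangular hollow 46 mm (x) by 80 mm (y) in the middle of its top, 22 mm deep. Origin at the centre of its underside, z up. It starts to the left or to the right of the gauge, somewhat turned. Pushing it over the table takes 1 to 3 N
- wax_hollow (a point): centre of the floor of the yellow block's hollow, 18 mm above the block's underside; axes as the block's
- gauge: fixed depth gauge. Origin on the table straight below the probe axis; x points from probe to column (away from the robot), z up. Grey foot: x 52 to 157 mm, y +-55 mm, 30 mm high; the block fits before it with 17 mm to spare, long side along y. Steel column 30 mm square, centre x 90 mm, 115 mm tall. Bracket 24 mm wide from column to probe (x -12 to 86 mm), 94 to 110 mm high
- probe_rod (a joint): vertical slide of the gauge's probe rod (rod 10 mm thick): metres lowered from its top position, 0 = fully raised, 0.06 = fully down. Tip height above the table = 0.062 - value (+ plunger value); the tip meets the hollow's floor at 0.044. Stiff: needs about 3.5 N and stays where it is left. Starts anywhere from 0.005 to 0.05
- knob_grip (a point): centre of the round black knob on top of the probe rod: 26 mm across, 30 mm high, axis vertical, 152 mm above the unpressed tip. Grip it from above at any yaw to raise or lower the rod
- plunger (a joint): spring travel of the brass plunger (8 mm thick, 18 mm showing) at the rod's lower end: 0 = free, grows as the tip is pushed in, 0.012 = pressed home. Spring 350 N/m (1.4 N at 4 mm); beyond pressed home the full force of the arm comes on the wax. Lightly pushed in means 1 to 9 mm
- probe_tip (a point): lowest point of the plunger, which touches the hollow's floor
- lock_lever (a joint): angle of the red lock lever on top of the gauge's column, about a vertical axis: 0 = lever points along the gauge's +y (unlocked), 1.2 = far end (locked; more than 1.0 counts), growing clockwise from above, that is the lever swings from +y towards the gauge's +x. Push its near side with shut fingers, about 1 N at the tip; it stays where it is left. Starts from 0 to 0.25
- lever_pivot (a point): point on the lever's turning axis at the lever's mid height, 127 mm above the table, 90 mm behind the probe's axis; axes as the gauge's
- lever_tip (a point): point on the lever's centre line 70 mm from its axis. The lever is 75 mm long, 12 mm wide and 12 mm thick
- green_wax: green wax block, same size and shape, on the other side of the gauge: leave it. Origin at the centre of its underside
- bench_block: bystander: steel bench block 64 x 64 x 20 mm in front of the gauge. Origin at the centre of its underside
- mallet: bystander: hammer lying on the left side of the table; leave it
- file: bystander: flat file with wooden handle, 270 mm long, 24 mm high, along its x, lying at the back on the right; leave it
- tray: bystander: clear plastic tray 120 x 180 x 45 mm on the right side of the table; leave it
- burnisher: bystander: black-handled burnisher lying at the back on the left; leave it
Mind the look-alikes: they are no part of the job. What is shaped like the gauge but pink is not meant.

How it is judged:
By the outcome, as a careful person would: the job done as asked, in the order asked, and still so for the second after the job is handed in, with the robot touching nothing.
It also fails if it takes over 72 s, if anything falls off the work surface, if the arm or the gripper's body presses on something with over 40 N, if the wrist force passes 120 N, or if a joint passes its speed limit or range.

ROBOT

A 6-joint arm with a two-finger parallel gripper is mounted at the origin on the work surface. World frame = base frame: x ahead of the robot, y to its left, z up, the work surface at z = 0. Lengths are in m, angles in rad, forces in N, time in s.
With the tool pointing down it reaches from about 0.425 to 0.925 m from the base axis. Payload 12.5 kg.
Tool frame: the origin (TCP) lies at the very end of the fingers, on their centre line; the grasp point (between the pads) lies 19 mm behind it (r.pinch_z is the z of the grasp point in the tool frame, in m); z points along the fingers, x is the direction in which the jaws open and shut, and the axes are right-handed (so a half turn about z gives the same grasp; the last joint's range is limited). The gripper opens to 85 mm and grips with 20 to 120 N. Pads are 22 mm wide; open, the fingers measure 114 mm over their backs; the gripper's body (76 mm by 85 mm) begins 54 mm behind the grasp point. The pads swing forward as they close: fully open they stand 13 mm farther back than shut.
Start: joints at [1.231, 0.491, 1.559, -0, 1.092, -0.106], TCP at [0.145, 0.608, 0.231] pointing down, gripper open.
Joint ranges: [-3.1, 3.1], [-0.84, 2.19], [0.05, 2.79], [-1.13, 4.28], [0.06, 2.93], [-2.69, 2.69]. Speed limits (rad/s): [2.22, 2.22, 2.79, 3.14, 3.14, 3.14].

INTERFACE

Orientations are given as a unit quaternion [x, y, z, w].
In Python, from plant import r gives the robot as it stands.
- The arm moves only by the tool carry_out, never from a script. Its argument "plan" is a list of rows, each an object of numbers: "tx", "ty", "tz": the shift along the tool's x, y, z in m; "wx", "wy", "wz": the turn, a rotation vector about the tool's x, y, z in rad; "gripper": the opening, from -1 (shut) to 1 (fully open), so that 0 is half open. A call has 1 to 12 rows; each row is the pose to reach, as a shift and turn from the pose measured when the call began, along the tool's axes at that moment; what a row does not reach only later rows make up. A row lasts 1/10 s, in which the tool goes at most 50 mm and 8.59 degrees, less where a joint would pass 70% of its speed; a pose out of reach is approached as far as the arm can. A call with a gripper value outside its range is refused whole. The fingers move at their own pace and stop on an object; "force" is the grip in N (left out, the last holds). Time passes only in rows, so rows that repeat a pose let the fingers close. It gives the time, the measured TCP pose, the force and the opening at its end, in the units of the state.
- r.get_obs(): the state, without advancing time (a new reading comes with each control period).
- r.get_image(name): name is "side" or "top" or "wrist"; returns a dict with "frame" (400x640x3 uint8, red, green, blue), "z_map" (400x640 float32, m along the optical axis (not along the pixel's ray), 0 where there is no reading), "K" (3x3 intrinsics, pixels), "origin" and "attitude" of the camera in the world. Camera axes: x right, y up, looking along -z (the intrinsics and any distortion apply to the point x, -y, -z); pixel columns grow to the right and rows downward; lengths in m; the calibration is good to about 2 mm. A picture is of the moment at which its call begins.
- r.close_job(): hands the job in, once; it reports no verdict.
The state is a dict: "time": time; "q": joint angles; "qvel": joint speeds; "tau": joint torques, N m; "position": TCP position; "tool_rot": TCP orientation; "contact_force": force on the tool from outside, world axes, zero at the start; "torque": the same for the moment, N m; "finger_gap": finger opening in m.
Only numpy, scipy, OpenCV 4.12 (cv2) and the standard library are available. Lean on these libraries where they do the work, as an engineer would, in place of code of your own. Each camera call takes 0.05 s, during which the arm holds its last target.

## Working session

There is one attempt and no reset: what is moved stays moved. The work goes in short steps, Python scripts to look and compute and a tool call to move; the robot and the scene stay as the last step left them, time stands still between calls to the robot, and variables do not carry over. Pictures are saved under pics/ and viewed, and the job is handed in when it is done.

Besides the shell and the picture viewer there is one more tool, called by a JSON object that holds its "op" and its "data", one argument or row to a line. carry_out: Moves the arm, as the interface text tells. Its arguments: {"type":"object","properties":{"plan":{"type":"array","items":{"type":"object","properties":{"tx":{"type":"number"},"ty":{"type":"number"},"tz":{"type":"number"},"wx":{"type":"number"},"wy":{"type":"number"},"wz":{"type":"number"},"gripper":{"type":"number"}}}},"force":{"type":"number"}},"required":["plan"]}

```bash
ls; mkdir -p pics; cat > h.py <<'E'
import numpy as np, cv2
from plant import r
from scipy.spatial.transform import Rotation as R
def grab(n):
    d=r.get_image(n); return d
def rot(d):
    a=np.array(d["attitude"]); 
    return a if a.shape==(3,3) else R.from_quat(a).as_matrix()
def pt(d,u,v,z=None):
    K=np.array(d["K"]); zm=d["z_map"][int(v),int(u)] if z is None else z
    c=np.array([(u-K[0,2])/K[0,0],-(v-K[1,2])/K[1,1],-1.0])*zm
    return rot(d)@c+np.array(d["origin"])
def pth(d,u,v,h):
    o=np.array(d["origin"]); p=pt(d,u,v,1.0)-o
    return o+p*(h-o[2])/p[2]
def proj(d,p):
    K=np.array(d["K"]); c=rot(d).T@(np.array(p)-np.array(d["origin"]))
    return K[0,0]*c[0]/-c[2]+K[0,2], K[1,1]*(-c[1])/-c[2]+K[1,2]
def save(n,im): cv2.imwrite("pics/"+n+".png",im[:,:,::-1])
E
python3 - <<'E'
from h import *
import pickle
for n in ("top","side","wrist"):
    d=grab(n); save(n+"0",d["frame"]); pickle.dump(d,open(n+"0.pkl","wb"))
    print({k:(v if k not in("frame","z_map") else v.shape) for k,v in d.items()})
print(r.get_obs())
E
```

```text
pics
{'frame': (400, 640, 3), 'z_map': (400, 640), 'K': array([[383.57143886,   0.        , 315.32948125],
       [  0.        , 383.57143886, 194.20794735],
       [  0.        ,   0.        ,   1.        ]]), 'origin': array([0.22633884, 0.00749628, 1.42877004]), 'attitude': array([-0.06178942,  0.07632769,  0.7095571 , -0.69777136])}
{'frame': (400, 640, 3), 'z_map': (400, 640), 'K': array([[471.03516121,   0.        , 322.41533425],
       [  0.        , 471.03516121, 200.16791343],
       [  0.        ,   0.        ,   1.        ]]), 'origin': array([ 0.08761375, -0.92787463,  1.26804838]), 'attitude': array([ 0.3459768 , -0.06526707, -0.18611156,  0.91728008])}
{'frame': (400, 640, 3), 'z_map': (400, 640), 'K': array([[293.17815668,   0.        , 320.95120475],
       [  0.        , 293.17815668, 200.26694572],
       [  0.        ,   0.        ,   1.        ]]), 'origin': array([0.07630839, 0.62494987, 0.37413255]), 'attitude': array([-0.10847383, -0.08524821,  0.61405524,  0.77711153])}
{'time': 0.15, 'q': array([ 1.23137994e+00,  4.91394046e-01,  1.55928236e+00, -1.93603951e-05,
        1.09170587e+00, -1.05569309e-01]), 'qvel': array([ 0.0021041 , -0.00253556, -0.00331084,  0.00045732,  0.00037227,
        0.00139183]), 'tau': array([ 1.25932420e-03, -6.18705297e+01, -2.61693478e+01, -8.56126144e-05,
        3.16488113e-03,  6.62340923e-06]), 'position': array([0.14473836, 0.60785263, 0.23088812]), 'tool_rot': array([ 7.84765162e-01,  6.19793098e-01, -3.29309272e-04,  2.17951037e-04]), 'contact_force': array([-0.70942002,  0.2813535 , -0.23265365]), 'torque': array([ 0.01717663,  0.03768985, -0.01576424]), 'finger_gap': 0.08527260643046349}
```

View pics/top0.png

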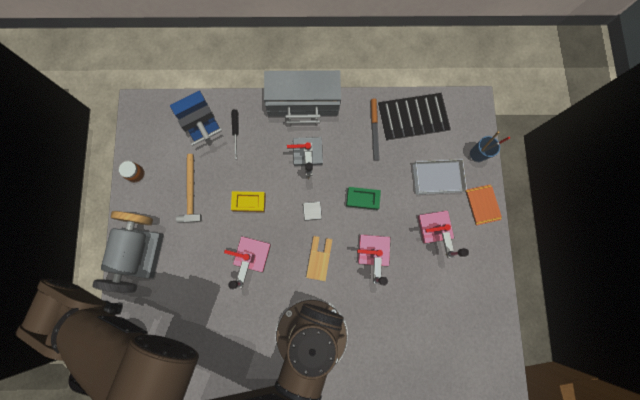

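View pics/side0.png

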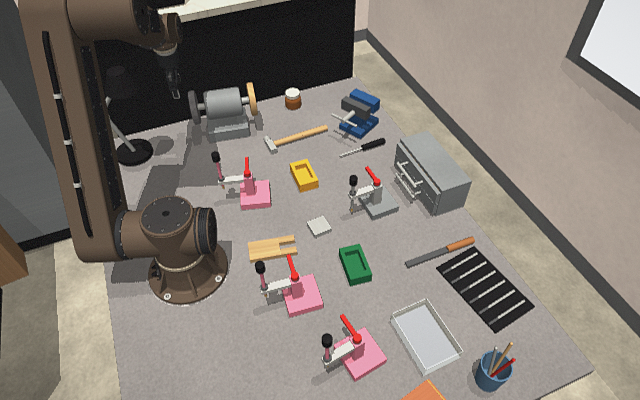

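View pics/wrist0.png

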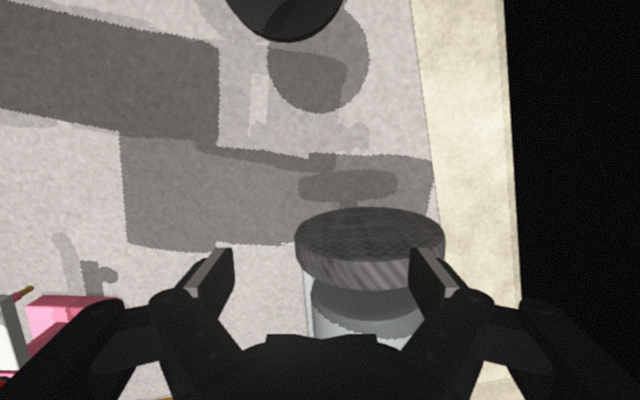

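```bash
python3 - <<'E'
from h import *
import pickle
t=pickle.load(open("top0.pkl","rb")); s=pickle.load(open("side0.pkl","rb"))
a=t["frame"][120:230,215:345]; save("topc",cv2.resize(a,None,fx=6,fy=5.4,interpolation=cv2.INTER_CUBIC) if 0 else cv2.resize(a,None,fx=5,fy=5,interpolation=cv2.INTER_CUBIC))
a=s["frame"][130:240,270:430]; save("sidec",cv2.resize(a,None,fx=5,fy=5,interpolation=cv2.INTER_CUBIC))
# colour masks
for n,d in (("top",t),("side",s)):
    f=d["frame"].astype(int); 
    m=(f[...,0]>130)&(f[...,1]>100)&(f[...,2]<70)&(f[...,0]-f[...,1]<70)
    k,l,st,c=cv2.connectedComponentsWithStats(m.astype(np.uint8))
    for i in range(1,k):
        if st[i,4]>60: print(n,st[i],c[i])
E
```

```text
top [231 191  34  20 609] [247.35303777 200.96223317]
top [476 216  25   8  68] [488.57352941 219.83823529]
side [290 159  28  33 502] [304.41832669 175.45418327]
```

View pics/topc.png

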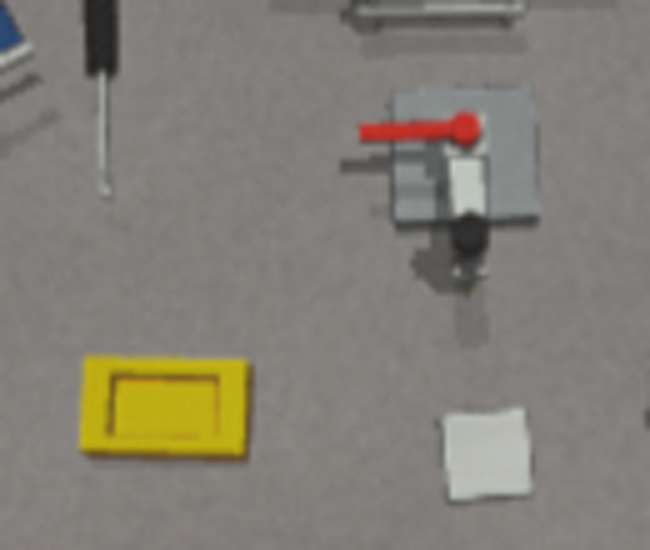

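View pics/sidec.png

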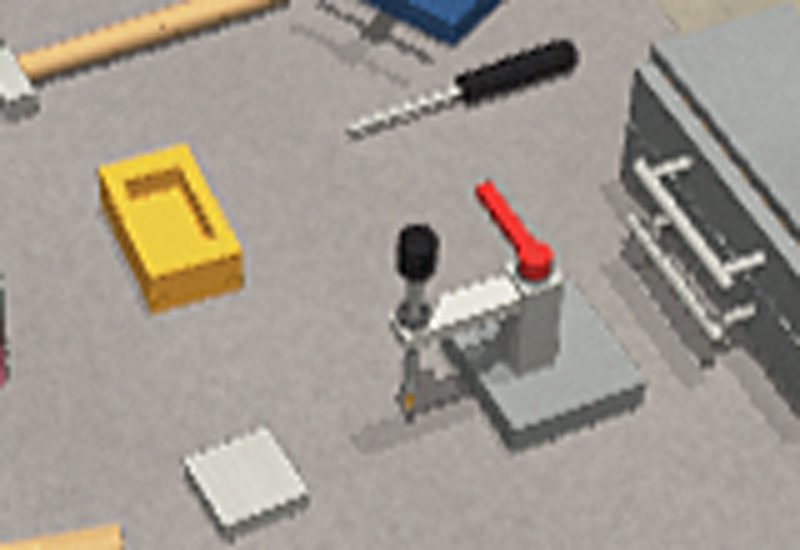

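```bash
python3 - <<'E'
from h import *
import pickle
t=pickle.load(open("top0.pkl","rb")); s=pickle.load(open("side0.pkl","rb"))
T=lambda u,v:(215+u/5,120+v/5); S=lambda u,v:(270+u/5,130+v/5)
def sh(l,d,p,h): print(l,np.round(pth(d,*p,h),4),"depth",np.round(pt(d,*p),4))
for p in [(393,90),(535,86),(539,217),(397,222)]: sh("foot",t,T(*p),.03)
sh("pivot",t,T(466,128),.133); sh("levtip",t,T(360,133),.133)
sh("knobtop",t,T(469,232),.16); sh("knobS",s,S(418,235),.16)
for p in [(84,356),(249,359),(246,457),(81,453)]: sh("wax",t,T(*p),.04)
for p in [(97,169),(187,145),(243,258),(150,283)]: sh("waxS",s,S(*p),.04)
for p in [(108,374),(219,376),(218,438),(107,436)]: sh("holl",t,T(*p),.04)
sh("pivotS",s,S(534,252),.133); sh("levtipS",s,S(484,187),.133)
sh("tipS",s,S(408,416),.02);
for p in [(515,428),(645,380),(515,450),(645,403)]: sh("footS",s,S(*p),.03 if p[1] in(428,380) else 0)
for p in [(443,414),(525,408),(534,492),(450,500)]: sh("bench",t,T(*p),.02)
sh("burn",t,T(104,192),.005);sh("handle",t,T(350,18),.02)
E
```

```text
foot [0.7237 0.055  0.03  ] depth [0.724  0.0551 0.0292]
foot [ 0.7257 -0.0537  0.03  ] depth [ 0.7383 -0.0553 -0.0054]
foot [ 0.6216 -0.0545  0.03  ] depth [ 0.6219 -0.0545  0.029 ]
foot [0.6191 0.0528 0.03  ] depth [0.6193 0.0529 0.0292]
pivot [6.583e-01 2.000e-04 1.330e-01] depth [6.592e-01 2.000e-04 1.302e-01]
levtip [0.6555 0.075  0.133 ] depth [0.6551 0.075  0.1343]
knobtop [ 5.749e-01 -5.000e-04  1.600e-01] depth [ 5.678e-01 -4.000e-04  1.858e-01]
knobS [0.5863 0.0241 0.16  ] depth [ 0.5719 -0.0034  0.192 ]
wax [0.5172 0.2836 0.04  ] depth [5.255e-01 2.915e-01 2.000e-04]
wax [0.5132 0.1624 0.04  ] depth [5.214e-01 1.668e-01 1.000e-04]
wax [0.4402 0.164  0.04  ] depth [0.4439 0.1668 0.016 ]
wax [0.445  0.2841 0.04  ] depth [0.4458 0.285  0.0351]
waxS [0.45   0.2832 0.04  ] depth [ 0.4628  0.3258 -0.0032]
waxS [0.521  0.2807 0.04  ] depth [0.5208 0.28   0.0407]
waxS [0.5151 0.156  0.04  ] depth [ 0.5295  0.1926 -0.0014]
waxS [0.4449 0.1595 0.04  ] depth [0.4481 0.1691 0.0291]
holl [0.5034 0.2657 0.04  ] depth [0.5029 0.2652 0.0425]
holl [0.5007 0.1843 0.04  ] depth [0.5024 0.185
[... 242 characters left out ...]

tipS [ 0.5692 -0.0093  0.02  ] depth [0.5765 0.0046 0.001 ]
footS [ 0.6276 -0.0548  0.03  ] depth [ 0.6267 -0.0562  0.032 ]
footS [ 0.7293 -0.0518  0.03  ] depth [ 0.7438 -0.032   0.0021]
footS [ 0.6318 -0.0512  0.    ] depth [ 6.315e-01 -5.170e-02  6.000e-04]
footS [ 0.7346 -0.0492  0.    ] depth [ 0.7361 -0.0472 -0.003 ]
bench [0.4733 0.0201 0.02  ] depth [ 0.4772  0.0203 -0.0019]
bench [ 0.4769 -0.0411  0.02  ] depth [ 4.804e-01 -4.180e-02  2.000e-04]
bench [ 0.4137 -0.0465  0.02  ] depth [ 0.413  -0.0463  0.0255]
bench [0.4088 0.0157 0.02  ] depth [0.4101 0.0158 0.01  ]
burn [0.653  0.2783 0.005 ] depth [0.6507 0.2768 0.0129]
handle [0.7864 0.0883 0.02  ] depth [ 0.7948  0.0895 -0.0012]
```

```bash
cat >> h.py <<'E'
def tool():
    o=r.get_obs(); return np.array(o["position"]),R.from_quat(o["tool_rot"]),o
def plan(target,yaw=None):
    """target world xyz, yaw = world angle of tool x axis (tool down)"""
    p,q,o=tool(); M=q.as_matrix()
    print("shift tool",np.round(M.T@(np.array(target)-p),4))
    if yaw is not None:
        x=np.array([np.cos(yaw),np.sin(yaw),0]); z=np.array([0,0,-1.]); y=np.cross(z,x)
        W=np.stack([x,y,z],1); print("turn",np.round(R.from_matrix(M.T@W).as_rotvec(),4))
def st():
    p,q,o=tool(); M=q.as_matrix()
    print("t",round(o["time"],2),"p",np.round(p,4),"yawx",round(np.arctan2(M[1,0],M[0,0]),4),"zax",np.round(M[:,2],3),"F",np.round(o["contact_force"],2),"gap",round(o["finger_gap"],4),"q",np.round(o["q"],2))
E
python3 - <<'E'
from h import *
import pickle
st(); p,q,o=tool(); print(q.as_matrix())
w=pickle.load(open("wrist0.pkl","rb")); print("cam in tool",q.as_matrix().T@(w["origin"]-p), (q.as_matrix().T@rot(w))[:, 2])
for y in (np.pi/2,-np.pi/2,0,np.pi): print(y); plan((.5685,-.0015,.25),y+.018)
t=pickle.load(open("top0.pkl","rb"))
for u in range(266,340,12): print([np.round(pt(t,u,v)[[0,1,2]],2).tolist() for v in (85,100,112)])
E
```

```text
t 0.15 p [0.1447 0.6079 0.2309] yawx 1.337 zax [-0.    -0.001 -1.   ] F [-0.71  0.28 -0.23] gap 0.0853 q [ 1.23  0.49  1.56 -0.    1.09 -0.11]
[[ 2.31712815e-01  9.72784205e-01 -2.46691793e-04]
 [ 9.72783918e-01 -2.31712937e-01 -7.50287989e-04]
 [-7.87029985e-04 -6.61264666e-05 -9.99999688e-01]]
cam in tool [ 0.00066309 -0.07053872 -0.14324033] [-1.66844390e-04 -2.73350678e-01 -9.61914434e-01]
1.5707963267948966
shift tool [-0.4946  0.5534 -0.0188]
turn [-2.000e-04  8.000e-04 -2.518e-01]
-1.5707963267948966
shift tool [-0.4946  0.5534 -0.0188]
turn [1.1000e-03 2.0000e-04 2.8898e+00]
0
shift tool [-0.4946  0.5534 -0.0188]
turn [5.000e-04 7.000e-04 1.319e+00]
3.141592653589793
shift tool [-0.4946  0.5534 -0.0188]
turn [-8.0000e-04  5.0000e-04 -1.8226e+00]
[[0.89, 0.15, 0.13], [0.84, 0.15, 0.13], [0.84, 0.16, -0.0]]
[[0.89, 0.11, 0.13], [0.83, 0.11, 0.13], [0.82, 0.11, 0.06]]
[[0.89, 0.06, 0.13], [0.83, 0.06, 0.13], [0.82, 0.07, 0.05]]
[[0.89, 0.02, 0.13], [0.83, 0.02, 0.13], [0.82, 0.02, 0.05]]
[[0.89, -0.02, 0.13], [0.83, -0.02, 0.13], [0.82, -0.02, 0.05]]
[[0.89, -0.07, 0.13], [0.83, -0.07, 0.12], [0.82, -0.07, 0.05]]
[[0.89, -0.11, 0.12], [0.83, -0.11, 0.13], [0.82, -0.12, 0.05]]
```

{"op": "carry_out", "data": {
  "plan": [
    {"tx": -0.03,"ty": 0.03,"tz": -0.03,"wz": -0.02},
    {"tx": -0.06,"ty": 0.067,"tz": -0.05,"wz": -0.04},
    {"tx": -0.09,"ty": 0.1,"tz": -0.05,"wz": -0.06},
    {"tx": -0.12,"ty": 0.134,"tz": -0.05,"wz": -0.08},
    {"tx": -0.15,"ty": 0.168,"tz": -0.05,"wz": -0.1},
    {"tx": -0.18,"ty": 0.2,"tz": -0.05,"wz": -0.12},
    {"tx": -0.21,"ty": 0.235,"tz": -0.05,"wz": -0.14},
    {"tx": -0.24,"ty": 0.268,"tz": -0.05,"wz": -0.16},
    {"tx": -0.27,"ty": 0.302,"tz": -0.05,"wz": -0.18},
    {"tx": -0.3,"ty": 0.335,"tz": -0.05,"wz": -0.2},
    {"tx": -0.33,"ty": 0.369,"tz": -0.05,"wz": -0.22},
    {"tx": -0.36,"ty": 0.402,"tz": -0.05,"wz": -0.252}
  ]
}}

```text
schema error: expected keys tx, ty, tz, wx, wy, wz, gripper
```

```bash
python3 - <<'E'
from h import *
st(); plan((.5685,-.0015,.28),np.pi/2+.018)
E
```

```text
t 0.15 p [0.1447 0.6079 0.2309] yawx 1.337 zax [-0.    -0.001 -1.   ] F [-0.71  0.28 -0.23] gap 0.0853 q [ 1.23  0.49  1.56 -0.    1.09 -0.11]
shift tool [-0.4946  0.5534 -0.0488]
turn [-2.000e-04  8.000e-04 -2.518e-01]
```

{"op": "carry_out", "data": {
  "plan": [
    {"tx": -0.03,"ty": 0.03,"tz": -0.03,"wx": 0,"wy": 0,"wz": -0.02,"gripper": 1},
    {"tx": -0.06,"ty": 0.067,"tz": -0.05,"wx": 0,"wy": 0,"wz": -0.04,"gripper": 1},
    {"tx": -0.09,"ty": 0.1,"tz": -0.05,"wx": 0,"wy": 0,"wz": -0.06,"gripper": 1},
    {"tx": -0.12,"ty": 0.134,"tz": -0.05,"wx": 0,"wy": 0,"wz": -0.08,"gripper": 1},
    {"tx": -0.15,"ty": 0.168,"tz": -0.05,"wx": 0,"wy": 0,"wz": -0.1,"gripper": 1},
    {"tx": -0.18,"ty": 0.2,"tz": -0.05,"wx": 0,"wy": 0,"wz": -0.12,"gripper": 1},
    {"tx": -0.21,"ty": 0.235,"tz": -0.05,"wx": 0,"wy": 0,"wz": -0.14,"gripper": 1},
    {"tx": -0.24,"ty": 0.268,"tz": -0.05,"wx": 0,"wy": 0,"wz": -0.16,"gripper": 1},
    {"tx": -0.27,"ty": 0.302,"tz": -0.05,"wx": 0,"wy": 0,"wz": -0.18,"gripper": 1},
    {"tx": -0.3,"ty": 0.335,"tz": -0.05,"wx": 0,"wy": 0,"wz": -0.2,"gripper": 1},
    {"tx": -0.33,"ty": 0.369,"tz": -0.05,"wx": 0,"wy": 0,"wz": -0.22,"gripper": 1},
    {"tx": -0.36,"ty": 0.402,"tz": -0.05,"wx": 0,"wy": 0,"wz": -0.252,"gripper": 1}
  ]
}}

```text
time: 1.35
position: [0.4531, 0.1628, 0.2812]
tool_rot: [0.7, 0.714, -0.0, 0.0]
contact_force: [0.2, -0.0, -0.4]
finger_gap: 0.0855
```

```bash
python3 - <<'E'
from h import *
st(); plan((.5685,-.0015,.28),np.pi/2+.018)
E
```

```text
t 1.35 p [0.4531 0.1628 0.2812] yawx 1.5898 zax [-0.    -0.001 -1.   ] F [ 0.16 -0.05 -0.38] gap 0.0855 q [ 0.21  0.23  1.83 -0.    1.08 -1.38]
shift tool [-0.1665  0.1122  0.0013]
turn [-0.0002  0.0007  0.001 ]
```

```bash
python3 - <<'E'
from h import *
import pickle
d=grab("wrist"); save("w1",d["frame"]); pickle.dump(d,open("w1.pkl","wb"))
E
```

```text
(no output)
```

View pics/w1.png

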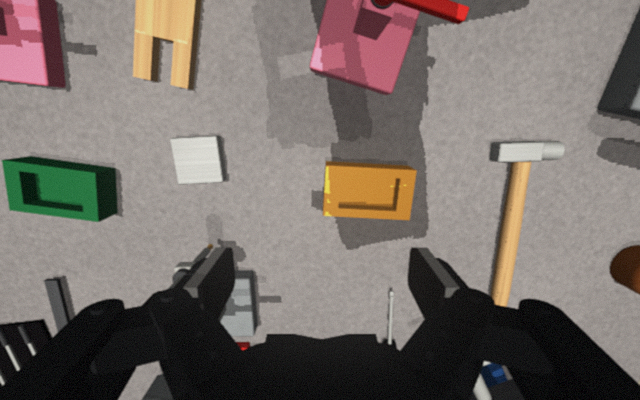

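```bash
python3 - <<'E'
from h import *
import pickle
d=pickle.load(open("w1.pkl","rb")); save("w1c",cv2.resize(d["frame"][150:235,305:435],None,fx=6,fy=6,interpolation=cv2.INTER_CUBIC))
E
```

```text
(no output)
```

View pics/w1c.png

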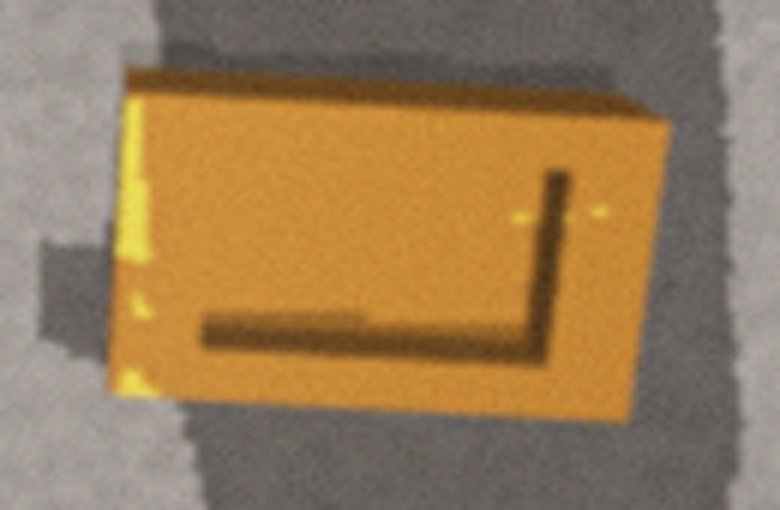

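```bash
python3 - <<'E'
from h import *
import pickle
d=pickle.load(open("w1.pkl","rb"))
P=[pth(d,305+u/6,150+v/6,.04) for u,v in [(126,95),(670,122),(631,422),(108,395)]]
for p in P: print(np.round(p,4))
print(np.mean(P,0),[np.linalg.norm(P[i]-P[(i+1)%4]) for i in range(4)])
E
```

```text
[0.4447 0.1702 0.04  ]
[0.4484 0.2904 0.04  ]
[0.5186 0.289  0.04  ]
[0.5144 0.1677 0.04  ]
[0.48153369 0.22934573 0.04      ] [np.float64(0.12028976053207484), np.float64(0.07028013528503786), np.float64(0.12137313872759467), np.float64(0.06973600023743862)]
```

{"op": "carry_out", "data": {
  "plan": [
    {"tx": -0.045,"ty": 0.0,"tz": 0,"wx": 0,"wy": 0,"wz": 0,"gripper": 1},
    {"tx": -0.09,"ty": 0.01,"tz": 0,"wx": 0,"wy": 0,"wz": 0,"gripper": 1},
    {"tx": -0.13,"ty": 0.04,"tz": 0,"wx": 0,"wy": 0,"wz": 0,"gripper": 1},
    {"tx": -0.1665,"ty": 0.06,"tz": 0,"wx": 0,"wy": 0,"wz": 0,"gripper": 1},
    {"tx": -0.1665,"ty": 0.1,"tz": 0,"wx": 0,"wy": 0,"wz": 0,"gripper": 1},
    {"tx": -0.1665,"ty": 0.112,"tz": 0.001,"wx": 0,"wy": 0,"wz": 0,"gripper": 1},
    {"tx": -0.1665,"ty": 0.112,"tz": 0.001,"wx": 0,"wy": 0,"wz": 0,"gripper": 1}
  ]
}}

```text
time: 2.1
position: [0.5721, -0.0054, 0.2794]
tool_rot: [0.7, 0.714, -0.001, 0.001]
contact_force: [-0.6, 0.2, -0.8]
finger_gap: 0.0856
```

```bash
python3 - <<'E'
from h import *
import pickle
st()
d=grab("wrist"); save("w2",d["frame"]); pickle.dump(d,open("w2.pkl","wb"))
E
```

```text
t 2.1 p [ 0.5721 -0.0054  0.2794] yawx 1.5899 zax [-0.    -0.002 -1.   ] F [-0.63  0.2  -0.8 ] gap 0.0856 q [-0.12  0.37  1.63 -0.    1.14 -1.71]
```

View pics/w2.png

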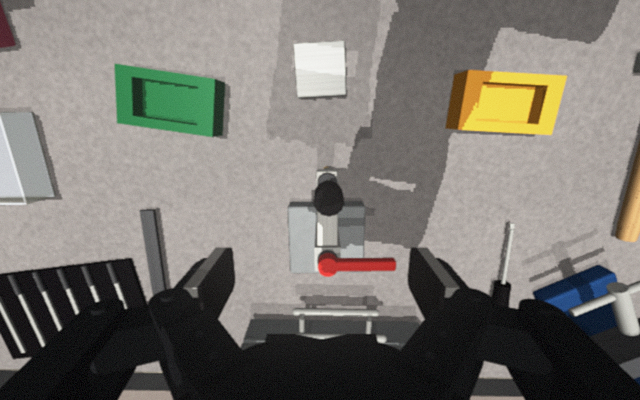

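```bash
python3 - <<'E'
from h import *
import pickle
d=pickle.load(open("w2.pkl","rb")); st()
save("w2c",cv2.resize(d["frame"][150:290,270:420],None,fx=5,fy=5,interpolation=cv2.INTER_CUBIC))
f=d["frame"].astype(int)
print("pos depth knob",[np.round(pt(d,u,v),4).tolist() for u,v in [(328,190),(328,195),(328,200),(328,205)]])
print([np.round(pt(d,u,v),4).tolist() for u,v in [(328,264),(390,265)]])
w=[pth(d,u,v,.04) for u,v in [(461,71),(565,75)]]; print(w)
E
```

```text
t 2.15 p [ 0.571  -0.005   0.2797] yawx 1.5905 zax [-0.001 -0.002 -1.   ] F [0.02 0.08 0.56] gap 0.0856 q [-0.12  0.37  1.63 -0.    1.14 -1.71]
pos depth knob [[0.5594, 0.0011, 0.1887], [0.5638, 0.0012, 0.1881], [0.5679, 0.0013, 0.1888], [0.5723, 0.0014, 0.1888]]
[[0.6553, 0.0047, 0.1353], [0.6554, 0.0723, 0.1347]]
[array([0.44519002, 0.16162952, 0.04      ]), array([0.44723021, 0.28790783, 0.04      ])]
```

View pics/w2c.png

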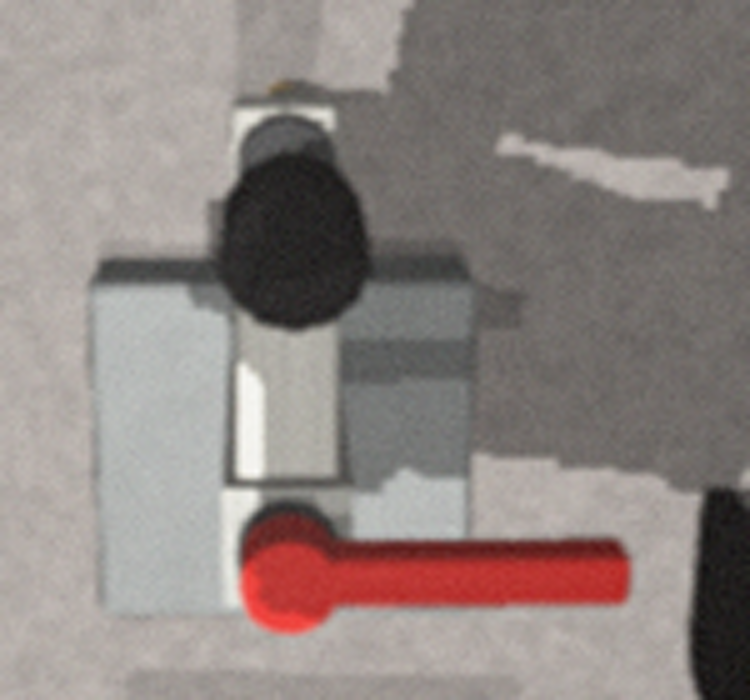

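```bash
python3 - <<'E'
from h import *
st(); plan((.569,0,.155),np.pi/2+.018); print(r.pinch_z)
E
```

```text
t 2.15 p [ 0.571  -0.005   0.2797] yawx 1.5905 zax [-0.001 -0.002 -1.   ] F [0.02 0.08 0.56] gap 0.0856 q [-0.12  0.37  1.63 -0.    1.14 -1.71]
shift tool [ 0.0053 -0.0018  0.1247]
turn [-0.0008  0.0019  0.0017]
-0.0187
```

{"op": "carry_out", "data": {
  "force": 30,
  "plan": [
    {"tx": 0.005,"ty": -0.002,"tz": 0.03,"wx": 0,"wy": 0.002,"wz": 0.0,"gripper": 1},
    {"tx": 0.005,"ty": -0.002,"tz": 0.065,"wx": 0,"wy": 0.002,"wz": 0.0,"gripper": 0.4},
    {"tx": 0.005,"ty": -0.002,"tz": 0.1,"wx": 0,"wy": 0.002,"wz": 0.0,"gripper": 0.2},
    {"tx": 0.005,"ty": -0.002,"tz": 0.12,"wx": 0,"wy": 0.002,"wz": 0.0,"gripper": 0.2},
    {"tx": 0.005,"ty": -0.002,"tz": 0.1245,"wx": 0,"wy": 0.002,"wz": 0.0,"gripper": 0},
    {"tx": 0.005,"ty": -0.002,"tz": 0.1245,"wx": 0,"wy": 0.002,"wz": 0.0,"gripper": -0.5},
    {"tx": 0.005,"ty": -0.002,"tz": 0.1245,"wx": 0,"wy": 0.002,"wz": 0.0,"gripper": -1},
    {"tx": 0.005,"ty": -0.002,"tz": 0.1245,"wx": 0,"wy": 0.002,"wz": 0.0,"gripper": -1},
    {"tx": 0.005,"ty": -0.002,"tz": 0.1245,"wx": 0,"wy": 0.002,"wz": 0.0,"gripper": -1}
  ]
}}

```text
time: 3.05
position: [0.5684, 0.0006, 0.1563]
tool_rot: [0.7, 0.714, 0.0, -0.0]
contact_force: [-1.5, 6.0, -4.6]
finger_gap: 0.0248
```

```bash
python3 - <<'E'
from h import *
st();d=grab("side"); save("s1",cv2.resize(d["frame"][100:240,270:430],None,fx=5,fy=4.2)); st()
E
```

```text
t 3.05 p [0.5684 0.0006 0.1563] yawx 1.591 zax [-0.     0.001 -1.   ] F [-1.48  5.97 -4.6 ] gap 0.0248 q [-0.12  0.5   1.78  0.    0.86 -1.71]
t 3.1 p [0.5684 0.0006 0.1563] yawx 1.591 zax [-0.     0.001 -1.   ] F [-1.56  5.58 -5.1 ] gap 0.0251 q [-0.12  0.5   1.78  0.    0.86 -1.71]
```

View pics/s1.png

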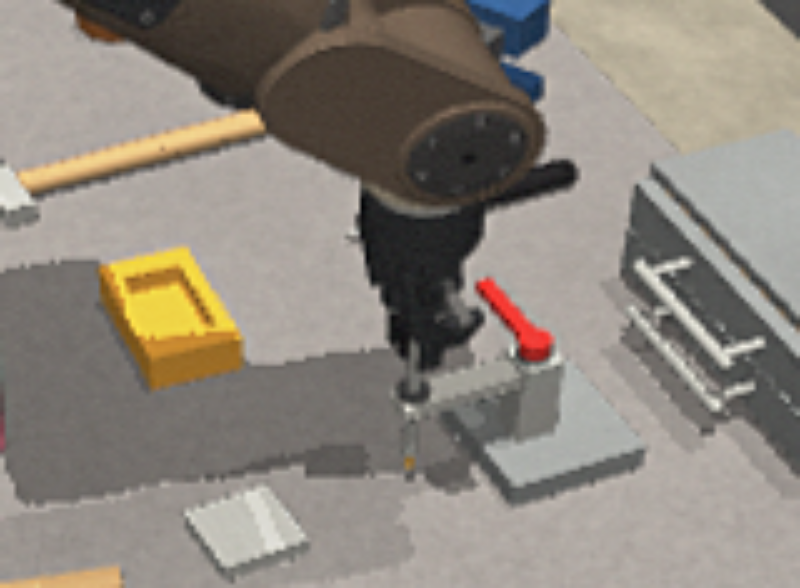

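{"op": "carry_out", "data": {
  "plan": [
    {"tx": 0.0,"ty": 0,"tz": -0.009,"wx": 0,"wy": 0,"wz": 0.0,"gripper": -1},
    {"tx": 0.0,"ty": 0,"tz": -0.018,"wx": 0,"wy": 0,"wz": 0.0,"gripper": -1},
    {"tx": 0.0,"ty": 0,"tz": -0.027,"wx": 0,"wy": 0,"wz": 0.0,"gripper": -1},
    {"tx": 0.0,"ty": 0,"tz": -0.035,"wx": 0,"wy": 0,"wz": 0.0,"gripper": -1},
    {"tx": 0.0,"ty": 0,"tz": -0.035,"wx": 0,"wy": 0,"wz": 0.0,"gripper": -1},
    {"tx": 0.0,"ty": 0,"tz": -0.035,"wx": 0,"wy": 0,"wz": 0.0,"gripper": -1}
  ]
}}

```text
time: 3.7
position: [0.5685, 0.0006, 0.192]
tool_rot: [0.7, 0.714, 0.0, -0.0]
contact_force: [-1.3, 2.4, 1.5]
finger_gap: 0.0249
```

```bash
python3 - <<'E'
from h import *
st();d=grab("side"); save("s2",cv2.resize(d["frame"][100:240,270:430],None,fx=5,fy=4.2)); st()
E
```

```text
t 3.7 p [0.5685 0.0006 0.192 ] yawx 1.591 zax [ 0.001  0.001 -1.   ] F [-1.26  2.39  1.53] gap 0.0249 q [-0.12  0.45  1.75  0.    0.94 -1.71]
t 3.75 p [0.5685 0.0006 0.1917] yawx 1.591 zax [ 0.     0.001 -1.   ] F [-1.16  2.63  1.81] gap 0.0252 q [-0.12  0.45  1.75  0.    0.94 -1.71]
```

View pics/s2.png

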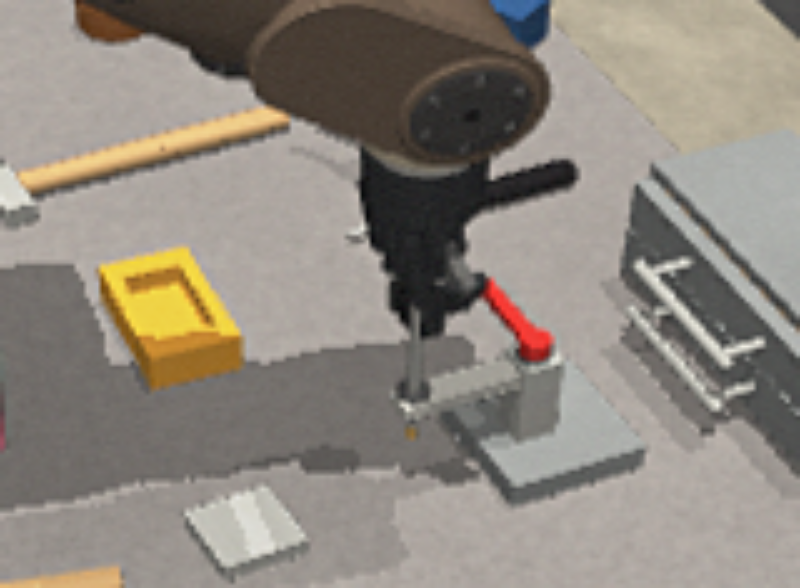

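{"op": "carry_out", "data": {
  "plan": [
    {"tx": 0.0,"ty": 0,"tz": -0.002,"wx": 0,"wy": 0,"wz": 0.0,"gripper": -1},
    {"tx": 0.0,"ty": 0,"tz": -0.004,"wx": 0,"wy": 0,"wz": 0.0,"gripper": -1},
    {"tx": 0.0,"ty": 0,"tz": -0.004,"wx": 0,"wy": 0,"wz": 0.0,"gripper": -1}
  ]
}}

```text
time: 4.05
position: [0.5684, 0.0006, 0.1956]
tool_rot: [0.7, 0.714, 0.0, -0.0]
contact_force: [-0.4, 1.4, -1.6]
finger_gap: 0.025
```

{"op": "carry_out", "data": {
  "plan": [
    {"tx": 0.0,"ty": 0,"tz": -0.001,"wx": 0,"wy": 0,"wz": 0.0,"gripper": -1},
    {"tx": 0.0,"ty": 0,"tz": -0.001,"wx": 0,"wy": 0,"wz": 0.0,"gripper": -1}
  ]
}}

```text
time: 4.25
position: [0.5684, 0.0006, 0.1965]
tool_rot: [0.7, 0.714, 0.0, -0.001]
contact_force: [0.2, 2.2, -4.2]
finger_gap: 0.0251
```

{"op": "carry_out", "data": {
  "plan": [
    {"tx": 0.0,"ty": 0,"tz": -0.001,"wx": 0,"wy": 0,"wz": 0.0,"gripper": -1},
    {"tx": 0.0,"ty": 0,"tz": -0.001,"wx": 0,"wy": 0,"wz": 0.0,"gripper": -1}
  ]
}}

```text
time: 4.45
position: [0.5684, 0.0006, 0.1968]
tool_rot: [0.7, 0.714, -0.0, -0.001]
contact_force: [3.7, 1.1, -13.6]
finger_gap: 0.0249
```

{"op": "carry_out", "data": {
  "plan": [
    {"tx": 0.0,"ty": 0,"tz": -0.001,"wx": 0,"wy": 0,"wz": 0.0,"gripper": -1},
    {"tx": 0.0,"ty": 0,"tz": -0.001,"wx": 0,"wy": 0,"wz": 0.0,"gripper": -1}
  ]
}}

```text
time: 4.65
position: [0.5683, 0.0006, 0.1968]
tool_rot: [0.7, 0.714, -0.0, -0.001]
contact_force: [5.0, 2.2, -19.4]
finger_gap: 0.0252
```

{"op": "carry_out", "data": {
  "plan": [
    {"tx": 0.0,"ty": 0,"tz": 0.002,"wx": 0,"wy": 0,"wz": 0.0,"gripper": -1},
    {"tx": 0.0,"ty": 0,"tz": 0.002,"wx": 0,"wy": 0,"wz": 0.0,"gripper": 0.3},
    {"tx": 0.0,"ty": 0,"tz": 0.002,"wx": 0,"wy": 0,"wz": 0.0,"gripper": 0.6},
    {"tx": 0.0,"ty": 0,"tz": 0.002,"wx": 0,"wy": 0,"wz": 0.0,"gripper": 0.6},
    {"tx": 0.0,"ty": 0,"tz": -0.02,"wx": 0,"wy": 0,"wz": 0.0,"gripper": 0.6},
    {"tx": 0.0,"ty": 0,"tz": -0.06,"wx": 0,"wy": 0,"wz": 0.0,"gripper": 0.6},
    {"tx": 0.0,"ty": 0,"tz": -0.07,"wx": 0,"wy": 0,"wz": 0.0,"gripper": 0.6}
  ]
}}

```text
time: 5.35
position: [0.5696, 0.0004, 0.2708]
tool_rot: [0.7, 0.714, 0.001, 0.001]
contact_force: [0.2, -0.2, 0.6]
finger_gap: 0.0683
```

```bash
python3 - <<'E'
from h import *
import pickle
st()
t=pickle.load(open("top0.pkl","rb")); save("pink",cv2.resize(t["frame"][180:300,205:305],None,fx=6,fy=5))
for u,v in [(228,252),(247,257),(235,283),(240,238),(269,241),(264,271),(235,262)]: print(u,v,np.round(pt(t,u,v),3))
E
```

```text
t 5.35 p [5.696e-01 4.000e-04 2.708e-01] yawx 1.5908 zax [ 0.003  0.001 -1.   ] F [ 0.15 -0.21  0.62] gap 0.0683 q [-0.12  0.37  1.65  0.    1.12 -1.71]
228 252 [0.291 0.273 0.131]
247 257 [0.273 0.209 0.138]
235 283 [0.193 0.23  0.227]
240 238 [0.348 0.257 0.001]
269 241 [ 0.335  0.15  -0.001]
264 271 [0.227 0.167 0.004]
235 262 [0.26  0.268 0.032]
```

View pics/pink.png

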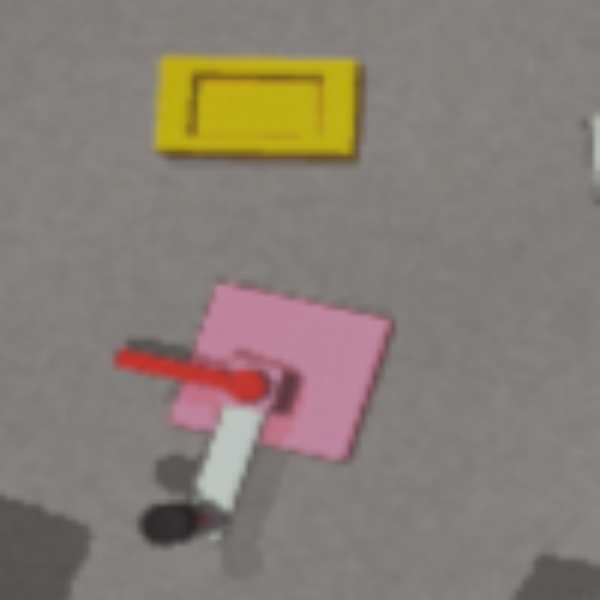

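```bash
python3 - <<'E'
from h import *
plan((.412,.222,.12),np.pi/2+.018);plan((.412,.222,.008),np.pi/2+.018)
E
```

```text
shift tool [ 0.2247 -0.1537  0.1504]
turn [ 0.0035 -0.0005  0.002 ]
shift tool [ 0.2246 -0.1541  0.2624]
turn [ 0.0035 -0.0005  0.002 ]
```

{"op": "carry_out", "data": {
  "plan": [
    {"tx": 0.035,"ty": -0.025,"tz": 0.0,"wx": 0,"wy": 0,"wz": 0.0,"gripper": 0.8},
    {"tx": 0.07,"ty": -0.05,"tz": 0.0,"wx": 0,"wy": 0,"wz": 0.0,"gripper": 0.8},
    {"tx": 0.105,"ty": -0.075,"tz": 0.02,"wx": 0,"wy": 0,"wz": 0.0,"gripper": 0.8},
    {"tx": 0.14,"ty": -0.1,"tz": 0.04,"wx": 0,"wy": 0,"wz": 0.0,"gripper": 0.8},
    {"tx": 0.175,"ty": -0.125,"tz": 0.06,"wx": 0,"wy": 0,"wz": 0.0,"gripper": 0.8},
    {"tx": 0.21,"ty": -0.15,"tz": 0.08,"wx": 0,"wy": 0,"wz": 0.0,"gripper": 0.8},
    {"tx": 0.225,"ty": -0.154,"tz": 0.11,"wx": 0.003,"wy": 0,"wz": 0.002,"gripper": 0.8},
    {"tx": 0.225,"ty": -0.154,"tz": 0.15,"wx": 0.003,"wy": 0,"wz": 0.002,"gripper": 0.8},
    {"tx": 0.225,"ty": -0.154,"tz": 0.16,"wx": 0.003,"wy": 0,"wz": 0.002,"gripper": 0.8},
    {"tx": 0.225,"ty": -0.154,"tz": 0.16,"wx": 0.003,"wy": 0,"wz": 0.002,"gripper": 0.8}
  ]
}}

```text
time: 6.35
position: [0.4113, 0.222, 0.1096]
tool_rot: [0.701, 0.713, -0.001, -0.001]
contact_force: [-0.0, -0.4, 0.2]
finger_gap: 0.0765
```

```bash
python3 - <<'E'
from h import *
st();d=grab("wrist");st(); save("w3",d["frame"])
d=grab("side"); save("s3",cv2.resize(d["frame"][60:240,180:430],None,fx=3.2,fy=3.2)); plan((.412,.222,.008),np.pi/2+.018)
E
```

```text
t 6.35 p [0.4113 0.222  0.1096] yawx 1.5886 zax [-0.002 -0.001 -1.   ] F [-0.05 -0.38  0.19] gap 0.0765 q [ 0.35  0.46  2.06  0.    0.63 -1.24]
t 6.4 p [0.412  0.2221 0.1108] yawx 1.5883 zax [-0.  0. -1.] F [-0.42  0.95  1.09] gap 0.0771 q [ 0.35  0.45  2.06  0.    0.63 -1.24]
shift tool [-0.0002 -0.0006  0.1034]
turn [ 0.0014 -0.0008 -0.0007]
```

View pics/w3.png

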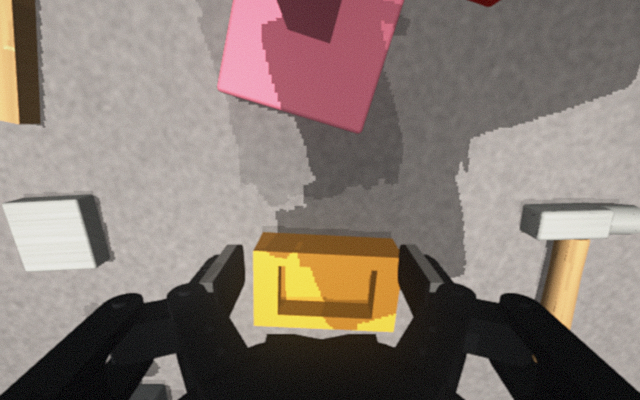

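View pics/s3.png

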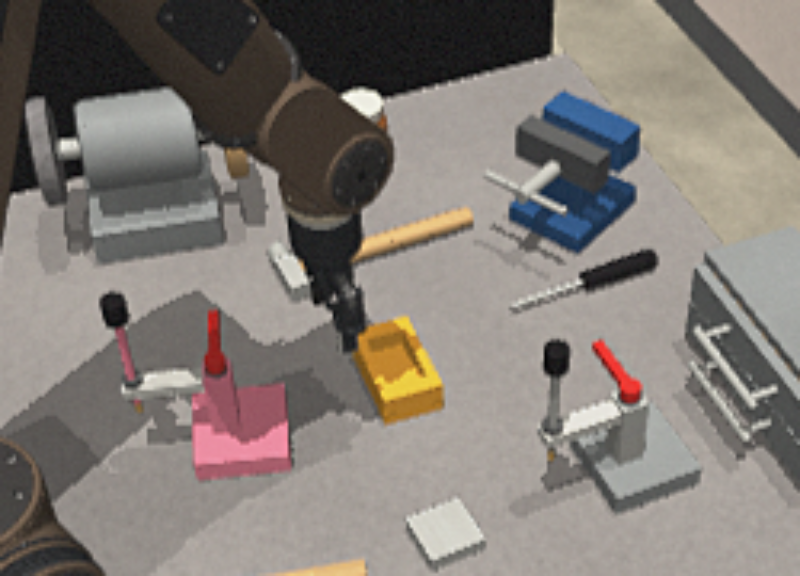

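{"op": "carry_out", "data": {
  "plan": [
    {"tx": 0,"ty": -0.001,"tz": 0.03,"wx": 0,"wy": 0,"wz": 0.0,"gripper": 0.8},
    {"tx": 0,"ty": -0.001,"tz": 0.065,"wx": 0,"wy": 0,"wz": 0.0,"gripper": 0.8},
    {"tx": 0,"ty": -0.001,"tz": 0.09,"wx": 0,"wy": 0,"wz": 0.0,"gripper": 0.8},
    {"tx": 0,"ty": -0.001,"tz": 0.102,"wx": 0,"wy": 0,"wz": 0.0,"gripper": 0.8},
    {"tx": 0,"ty": -0.001,"tz": 0.102,"wx": 0,"wy": 0,"wz": 0.0,"gripper": 0.8},
    {"tx": 0,"ty": -0.001,"tz": 0.102,"wx": 0,"wy": 0,"wz": 0.0,"gripper": 0.8}
  ]
}}

```text
time: 7.05
position: [0.4123, 0.2223, 0.0106]
tool_rot: [0.701, 0.713, 0.001, 0.001]
contact_force: [0.8, 0.0, -0.1]
finger_gap: 0.0771
```

```bash
python3 - <<'E'
from h import *
d=grab("side"); save("s4",cv2.resize(d["frame"][120:220,260:360],None,fx=6,fy=6,interpolation=cv2.INTER_CUBIC)); st(); plan((.5185,.222,.008),np.pi/2+.018)
E
```

```text
t 7.1 p [0.4123 0.2224 0.0107] yawx 1.588 zax [ 0.003  0.002 -1.   ] F [1.27 0.59 0.46] gap 0.0767 q [ 0.35  0.65  2.12  0.    0.37 -1.24]
shift tool [-0.0022  0.1062  0.0031]
turn [ 0.0034 -0.0015 -0.0008]
```

View pics/s4.png

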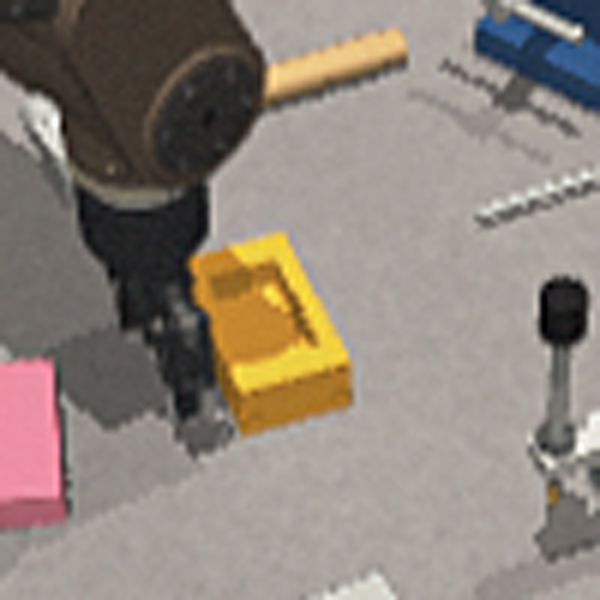

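{"op": "carry_out", "data": {
  "plan": [
    {"tx": 0,"ty": 0.006,"tz": 0.002,"wx": 0.003,"wy": 0,"wz": 0.0,"gripper": 0.8},
    {"tx": 0,"ty": 0.012,"tz": 0.002,"wx": 0.003,"wy": 0,"wz": 0.0,"gripper": 0.8},
    {"tx": 0,"ty": 0.016,"tz": 0.002,"wx": 0.003,"wy": 0,"wz": 0.0,"gripper": 0.8},
    {"tx": 0,"ty": 0.017,"tz": 0.002,"wx": 0.003,"wy": 0,"wz": 0.0,"gripper": 0.8},
    {"tx": 0,"ty": 0.018,"tz": 0.002,"wx": 0.003,"wy": 0,"wz": 0.0,"gripper": 0.8},
    {"tx": 0,"ty": 0.019,"tz": 0.002,"wx": 0.003,"wy": 0,"wz": 0.0,"gripper": 0.8},
    {"tx": 0,"ty": 0.02,"tz": 0.002,"wx": 0.003,"wy": 0,"wz": 0.0,"gripper": 0.8},
    {"tx": 0,"ty": 0.021,"tz": 0.002,"wx": 0.003,"wy": 0,"wz": 0.0,"gripper": 0.8},
    {"tx": 0,"ty": 0.022,"tz": 0.002,"wx": 0.003,"wy": 0,"wz": 0.0,"gripper": 0.8},
    {"tx": 0,"ty": 0.023,"tz": 0.002,"wx": 0.003,"wy": 0,"wz": 0.0,"gripper": 0.8},
    {"tx": 0,"ty": 0.024,"tz": 0.002,"wx": 0.003,"wy": 0,"wz": 0.0,"gripper": 0.8},
    {"tx": 0,"ty": 0.025,"tz": 0.002,"wx": 0.003,"wy": 0,"wz": 0.0,"gripper": 0.8}
  ]
}}

```text
time: 8.3
position: [0.4373, 0.2228, 0.0088]
tool_rot: [0.701, 0.713, 0.001, -0.0]
contact_force: [-0.7, -0.6, -0.1]
finger_gap: 0.077
```

{"op": "carry_out", "data": {
  "plan": [
    {"tx": 0,"ty": 0.001,"tz": 0.0,"wx": 0,"wy": 0,"wz": 0.0,"gripper": 0.8},
    {"tx": 0,"ty": 0.002,"tz": 0.0,"wx": 0,"wy": 0,"wz": 0.0,"gripper": 0.8},
    {"tx": 0,"ty": 0.003,"tz": 0.0,"wx": 0,"wy": 0,"wz": 0.0,"gripper": 0.8},
    {"tx": 0,"ty": 0.004,"tz": 0.0,"wx": 0,"wy": 0,"wz": 0.0,"gripper": 0.8},
    {"tx": 0,"ty": 0.005,"tz": 0.0,"wx": 0,"wy": 0,"wz": 0.0,"gripper": 0.8}
  ]
}}

```text
time: 8.8
position: [0.4424, 0.2229, 0.0088]
tool_rot: [0.701, 0.713, 0.001, -0.0]
contact_force: [-1.5, -0.0, 0.1]
finger_gap: 0.0771
```

```bash
python3 - <<'E'
from h import *
d=grab("side"); save("s5",cv2.resize(d["frame"][120:220,260:360],None,fx=6,fy=6,interpolation=cv2.INTER_CUBIC)); st(); plan((.5185,.220,.008),np.pi/2+.018)
E
```

```text
t 8.85 p [0.4426 0.2229 0.0088] yawx 1.588 zax [ 0.     0.001 -1.   ] F [-1.21  0.03  0.14] gap 0.077 q [ 0.33  0.67  2.06  0.    0.42 -1.26]
shift tool [-0.0042  0.0759  0.0008]
turn [ 0.0004 -0.0015 -0.0008]
```

View pics/s5.png

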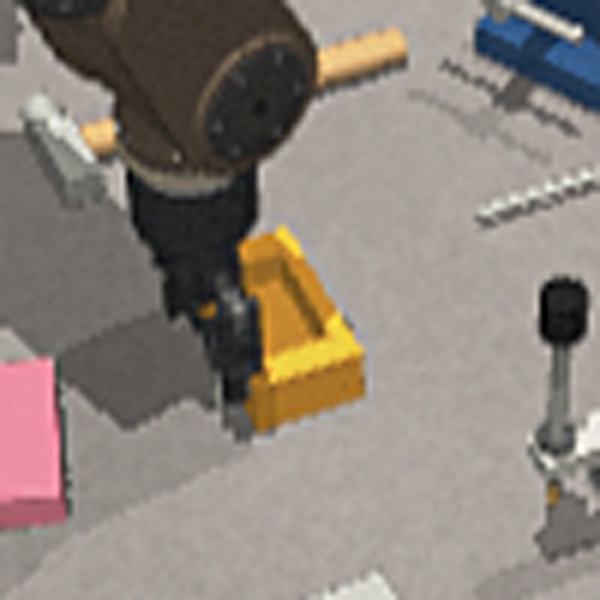

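{"op": "carry_out", "data": {
  "plan": [
    {"tx": 0,"ty": 0.001,"tz": 0.0,"wx": 0,"wy": 0,"wz": 0.0,"gripper": 0.8},
    {"tx": 0,"ty": 0.003,"tz": 0.0,"wx": 0,"wy": 0,"wz": 0.0,"gripper": 0.8},
    {"tx": 0,"ty": 0.006,"tz": 0.0,"wx": 0,"wy": 0,"wz": 0.0,"gripper": 0.8},
    {"tx": 0,"ty": 0.009,"tz": 0.0,"wx": 0,"wy": 0,"wz": 0.0,"gripper": 0.8},
    {"tx": 0,"ty": 0.012,"tz": 0.0,"wx": 0,"wy": 0,"wz": 0.0,"gripper": 0.8},
    {"tx": 0,"ty": 0.015,"tz": 0.0,"wx": 0,"wy": 0,"wz": 0.0,"gripper": 0.8},
    {"tx": 0,"ty": 0.018,"tz": 0.0,"wx": 0,"wy": 0,"wz": 0.0,"gripper": 0.8},
    {"tx": 0,"ty": 0.021,"tz": 0.0,"wx": 0,"wy": 0,"wz": 0.0,"gripper": 0.8},
    {"tx": 0,"ty": 0.024,"tz": 0.0,"wx": 0,"wy": 0,"wz": 0.0,"gripper": 0.8},
    {"tx": 0,"ty": 0.027,"tz": 0.0,"wx": 0,"wy": 0,"wz": 0.0,"gripper": 0.8},
    {"tx": 0,"ty": 0.029,"tz": 0.0,"wx": 0,"wy": 0,"wz": 0.0,"gripper": 0.8},
    {"tx": 0,"ty": 0.03,"tz": 0.0,"wx": 0,"wy": 0,"wz": 0.0,"gripper": 0.8}
  ]
}}

```text
time: 10.05
position: [0.4728, 0.2235, 0.0088]
tool_rot: [0.701, 0.713, 0.001, -0.0]
contact_force: [-2.2, 0.5, 0.4]
finger_gap: 0.077
```

{"op": "carry_out", "data": {
  "plan": [
    {"tx": 0,"ty": 0.001,"tz": 0.0,"wx": 0,"wy": 0,"wz": 0.0,"gripper": 0.8},
    {"tx": 0,"ty": 0.003,"tz": 0.0,"wx": 0,"wy": 0,"wz": 0.0,"gripper": 0.8},
    {"tx": 0,"ty": 0.006,"tz": 0.0,"wx": 0,"wy": 0,"wz": 0.0,"gripper": 0.8},
    {"tx": 0,"ty": 0.009,"tz": 0.0,"wx": 0,"wy": 0,"wz": 0.0,"gripper": 0.8},
    {"tx": 0,"ty": 0.012,"tz": 0.0,"wx": 0,"wy": 0,"wz": 0.0,"gripper": 0.8},
    {"tx": 0,"ty": 0.015,"tz": 0.0,"wx": 0,"wy": 0,"wz": 0.0,"gripper": 0.8},
    {"tx": 0,"ty": 0.018,"tz": 0.0,"wx": 0,"wy": 0,"wz": 0.0,"gripper": 0.8},
    {"tx": 0,"ty": 0.021,"tz": 0.0,"wx": 0,"wy": 0,"wz": 0.0,"gripper": 0.8},
    {"tx": 0,"ty": 0.024,"tz": 0.0,"wx": 0,"wy": 0,"wz": 0.0,"gripper": 0.8},
    {"tx": 0,"ty": 0.027,"tz": 0.0,"wx": 0,"wy": 0,"wz": 0.0,"gripper": 0.8},
    {"tx": 0,"ty": 0.029,"tz": 0.0,"wx": 0,"wy": 0,"wz": 0.0,"gripper": 0.8},
    {"tx": 0,"ty": 0.03,"tz": 0.0,"wx": 0,"wy": 0,"wz": 0.0,"gripper": 0.8}
  ]
}}

```text
time: 11.25
position: [0.503, 0.224, 0.0088]
tool_rot: [0.701, 0.713, 0.001, -0.0]
contact_force: [-1.5, 0.8, 1.4]
finger_gap: 0.077
```

```bash
python3 - <<'E'
from h import *
import pickle
d=grab("top"); pickle.dump(d,open("top1.pkl","wb")); save("t1",cv2.resize(d["frame"][120:230,215:345],None,fx=6,fy=5.4,interpolation=cv2.INTER_CUBIC)); st(); plan((.5185,.220,.008),np.pi/2+.018)
E
```

```text
t 11.3 p [0.503  0.224  0.0088] yawx 1.5878 zax [ 0.001  0.002 -1.   ] F [-0.3   0.4   0.29] gap 0.0768 q [ 0.3   0.71  1.92  0.    0.51 -1.29]
shift tool [-0.0042  0.0154  0.0008]
turn [ 0.0007 -0.0016 -0.001 ]
```

View pics/t1.png

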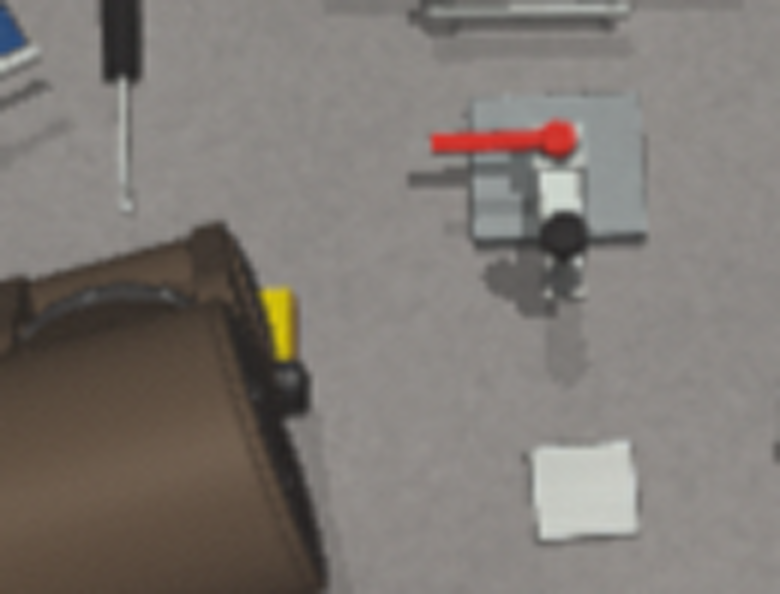

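```bash
python3 - <<'E'
from h import *
import pickle
d=pickle.load(open("top1.pkl","rb")); print(pth(d,263.8,173.3,.04))
w=grab("wrist"); save("w4",w["frame"]); pickle.dump(w,open("w4.pkl","wb"))
E
```

```text
[0.58353275 0.16657418 0.04      ]
```

View pics/w4.png

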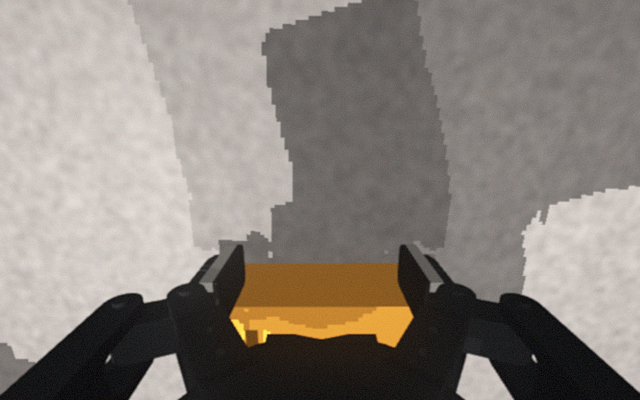

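{"op": "carry_out", "data": {
  "plan": [
    {"tx": 0,"ty": 0.001,"tz": 0.0,"wx": 0,"wy": 0,"wz": 0.0,"gripper": 0.8},
    {"tx": 0,"ty": 0.003,"tz": 0.0,"wx": 0,"wy": 0,"wz": 0.0,"gripper": 0.8},
    {"tx": 0,"ty": 0.006,"tz": 0.0,"wx": 0,"wy": 0,"wz": 0.0,"gripper": 0.8},
    {"tx": 0,"ty": 0.009,"tz": 0.0,"wx": 0,"wy": 0,"wz": 0.0,"gripper": 0.8},
    {"tx": 0,"ty": 0.012,"tz": 0.0,"wx": 0,"wy": 0,"wz": 0.0,"gripper": 0.8},
    {"tx": 0,"ty": 0.014,"tz": 0.0,"wx": 0,"wy": 0,"wz": 0.0,"gripper": 0.8},
    {"tx": 0,"ty": 0.0155,"tz": 0.0,"wx": 0,"wy": 0,"wz": 0.0,"gripper": 0.8},
    {"tx": 0,"ty": 0.016,"tz": 0.0,"wx": 0,"wy": 0,"wz": 0.0,"gripper": 0.8},
    {"tx": 0,"ty": 0.016,"tz": 0.0,"wx": 0,"wy": 0,"wz": 0.0,"gripper": 0.8},
    {"tx": 0,"ty": 0.006,"tz": 0.0,"wx": 0,"wy": 0,"wz": 0.0,"gripper": 0.8},
    {"tx": 0,"ty": -0.014,"tz": 0.0,"wx": 0,"wy": 0,"wz": 0.0,"gripper": 0.8},
    {"tx": 0,"ty": -0.014,"tz": -0.04,"wx": 0,"wy": 0,"wz": 0.0,"gripper": 0.8}
  ]
}}

```text
time: 12.55
position: [0.4845, 0.2228, 0.0457]
tool_rot: [0.701, 0.713, -0.003, -0.002]
contact_force: [0.7, -0.1, 0.1]
finger_gap: 0.0767
```

```bash
python3 - <<'E'
from h import *
st(); plan((.563,.335,.13),.018); plan((.563,.335,.008),.018)
E
```

```text
t 12.55 p [0.4845 0.2228 0.0457] yawx 1.5882 zax [-0.008 -0.001 -1.   ] F [ 0.66 -0.05  0.09] gap 0.0767 q [ 0.31  0.63  1.94  0.    0.58 -1.28]
shift tool [ 0.1107  0.0798 -0.0851]
turn [-0.0055  0.0071  1.5702]
shift tool [0.1108 0.0808 0.0369]
turn [-0.0055  0.0071  1.5702]
```

{"op": "carry_out", "data": {
  "plan": [
    {"tx": 0.0,"ty": 0.0,"tz": -0.03,"wx": 0,"wy": 0,"wz": 0.1,"gripper": 0.5},
    {"tx": 0.0,"ty": 0.0,"tz": -0.07,"wx": 0,"wy": 0,"wz": 0.24,"gripper": 0},
    {"tx": 0.015,"ty": 0.01,"tz": -0.085,"wx": 0,"wy": 0,"wz": 0.38,"gripper": 0},
    {"tx": 0.03,"ty": 0.02,"tz": -0.085,"wx": 0,"wy": 0,"wz": 0.52,"gripper": 0},
    {"tx": 0.045,"ty": 0.03,"tz": -0.085,"wx": 0,"wy": 0,"wz": 0.66,"gripper": 0},
    {"tx": 0.06,"ty": 0.04,"tz": -0.085,"wx": 0,"wy": 0,"wz": 0.8,"gripper": 0},
    {"tx": 0.075,"ty": 0.05,"tz": -0.085,"wx": 0,"wy": 0,"wz": 0.94,"gripper": 0},
    {"tx": 0.085,"ty": 0.06,"tz": -0.085,"wx": 0,"wy": 0,"wz": 1.08,"gripper": 0},
    {"tx": 0.095,"ty": 0.07,"tz": -0.085,"wx": 0,"wy": 0,"wz": 1.22,"gripper": 0},
    {"tx": 0.105,"ty": 0.075,"tz": -0.085,"wx": 0,"wy": 0,"wz": 1.36,"gripper": 0},
    {"tx": 0.11,"ty": 0.08,"tz": -0.085,"wx": 0,"wy": 0,"wz": 1.5,"gripper": 0},
    {"tx": 0.111,"ty": 0.08,"tz": -0.085,"wx": -0.0055,"wy": 0.007,"wz": 1.57,"gripper": 0}
  ]
}}

```text
time: 13.75
position: [0.563, 0.3358, 0.1295]
tool_rot: [1.0, 0.007, 0.0, -0.0]
contact_force: [-0.4, -0.7, -0.3]
finger_gap: 0.0425
```

```bash
python3 - <<'E'
from h import *
import pickle
w=grab("wrist"); save("w5",w["frame"]); pickle.dump(w,open("w5.pkl","wb"))
d=grab("top"); pickle.dump(d,open("top2.pkl","wb")); save("t2",cv2.resize(d["frame"][120:230,215:345],None,fx=6,fy=5.4,interpolation=cv2.INTER_CUBIC)); 
st(); plan((.563,.325,.008),.018)
E
```

```text
t 13.85 p [0.5624 0.3354 0.1296] yawx 0.0177 zax [-0. -0. -1.] F [ 0.39 -0.92  0.31] gap 0.0426 q [ 0.44  0.64  1.58 -0.    0.92  0.42]
shift tool [0.0004 0.0104 0.1216]
turn [ 0.0003  0.0005 -0.0003]
```

View pics/w5.png

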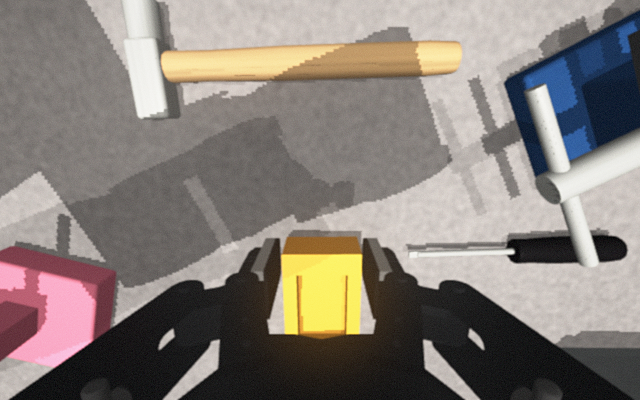

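View pics/t2.png

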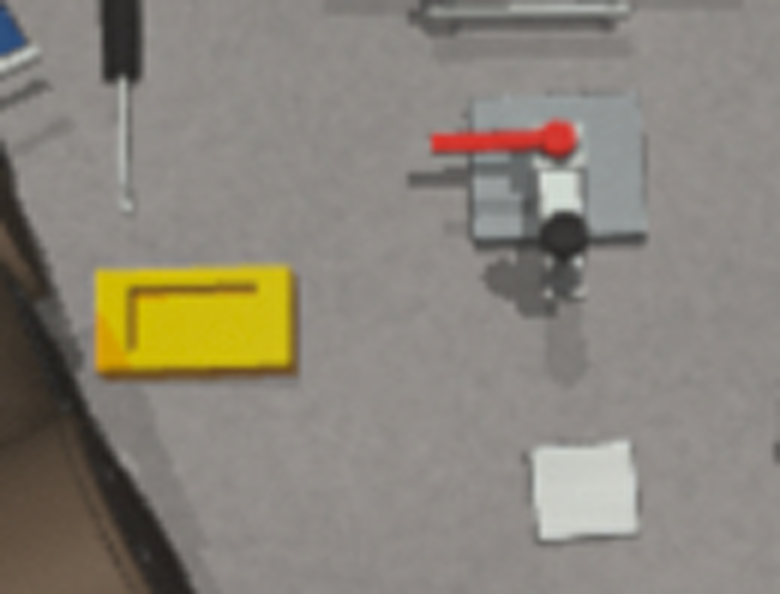

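```bash
python3 - <<'E'
from h import *
import pickle
d=pickle.load(open("top2.pkl","rb"))
P=[pth(d,215+u/6,120+v/5.4,.04) for u,v in [(95,270),(293,265),(292,368),(97,373)]]
for p in P: print(np.round(p,4))
print(np.mean(P,0)); 
w=pickle.load(open("w5.pkl","rb"))
for u,v in [(283,253),(361,253)]: print(pth(w,u,v,.04),pt(w,u,v+3))
for u,v in [(470,97),(640,94),(645,240),(473,241)]: print(np.round(pth(d,215+u/6,120+v/5.4,.03),4))
E
```

```text
[0.5979 0.2891 0.04  ]
[0.5998 0.1666 0.04  ]
[0.527  0.1666 0.04  ]
[0.5252 0.2861 0.04  ]
[0.56247963 0.2271036  0.04      ]
[0.5296318  0.29185019 0.04      ] [0.52958026 0.28902149 0.04007919]
[0.59748076 0.29276501 0.04      ] [0.58305536 0.33613433 0.13269121]
[0.7239 0.0561 0.03  ]
[ 0.7248 -0.0524  0.03  ]
[ 0.6175 -0.0532  0.03  ]
[0.6183 0.055  0.03  ]
```

{"op": "carry_out", "data": {
  "plan": [
    {"tx": 0.0,"ty": 0.005,"tz": 0.04,"wx": 0,"wy": 0,"wz": 0.0,"gripper": -0.15},
    {"tx": 0.0,"ty": 0.01,"tz": 0.08,"wx": 0,"wy": 0,"wz": 0.0,"gripper": -0.15},
    {"tx": 0.0,"ty": 0.01,"tz": 0.11,"wx": 0,"wy": 0,"wz": 0.0,"gripper": -0.15},
    {"tx": 0.0,"ty": 0.01,"tz": 0.12,"wx": 0,"wy": 0,"wz": 0.0,"gripper": -0.15},
    {"tx": 0.0,"ty": 0.012,"tz": 0.12,"wx": 0,"wy": 0,"wz": 0.0,"gripper": -0.15},
    {"tx": 0.0,"ty": 0.016,"tz": 0.12,"wx": 0,"wy": 0,"wz": 0.0,"gripper": -0.15},
    {"tx": 0.0,"ty": 0.02,"tz": 0.12,"wx": 0,"wy": 0,"wz": 0.0,"gripper": -0.15},
    {"tx": 0.0,"ty": 0.023,"tz": 0.12,"wx": 0,"wy": 0,"wz": 0.0,"gripper": -0.15},
    {"tx": 0.0,"ty": 0.025,"tz": 0.12,"wx": 0,"wy": 0,"wz": 0.0,"gripper": -0.15},
    {"tx": 0.0,"ty": 0.026,"tz": 0.12,"wx": 0,"wy": 0,"wz": 0.0,"gripper": -0.15},
    {"tx": 0.0,"ty": 0.027,"tz": 0.12,"wx": 0,"wy": 0,"wz": 0.0,"gripper": -0.15},
    {"tx": 0.0,"ty": 0.028,"tz": 0.12,"wx": 0,"wy": 0,"wz": 0.0,"gripper": -0.15}
  ]
}}

```text
time: 15.05
position: [0.5629, 0.3074, 0.0096]
tool_rot: [1.0, 0.009, -0.0, 0.0]
contact_force: [0.8, 0.6, 0.8]
finger_gap: 0.0361
```

{"op": "carry_out", "data": {
  "plan": [
    {"tx": 0.0,"ty": 0.001,"tz": 0.0,"wx": 0,"wy": 0,"wz": 0.0,"gripper": -0.15},
    {"tx": 0.0,"ty": 0.002,"tz": 0.0,"wx": 0,"wy": 0,"wz": 0.0,"gripper": -0.15},
    {"tx": 0.0,"ty": 0.003,"tz": 0.0,"wx": 0,"wy": 0,"wz": 0.0,"gripper": -0.15},
    {"tx": 0.0,"ty": 0.004,"tz": 0.0,"wx": 0,"wy": 0,"wz": 0.0,"gripper": -0.15},
    {"tx": 0.0,"ty": 0.005,"tz": 0.0,"wx": 0,"wy": 0,"wz": 0.0,"gripper": -0.15},
    {"tx": 0.0,"ty": 0.006,"tz": 0.0,"wx": 0,"wy": 0,"wz": 0.0,"gripper": -0.15},
    {"tx": 0.0,"ty": 0.007,"tz": 0.0,"wx": 0,"wy": 0,"wz": 0.0,"gripper": -0.15},
    {"tx": 0.0,"ty": 0.008,"tz": 0.0,"wx": 0,"wy": 0,"wz": 0.0,"gripper": -0.15},
    {"tx": 0.0,"ty": 0.009,"tz": 0.0,"wx": 0,"wy": 0,"wz": 0.0,"gripper": -0.15},
    {"tx": 0.0,"ty": 0.01,"tz": 0.0,"wx": 0,"wy": 0,"wz": 0.0,"gripper": -0.15}
  ]
}}

```text
time: 16.05
position: [0.5631, 0.2973, 0.0096]
tool_rot: [1.0, 0.009, -0.0, 0.0]
contact_force: [-0.4, 1.1, -0.5]
finger_gap: 0.0364
```

```bash
python3 - <<'E'
from h import *
st()
d=grab("side"); save("s6",cv2.resize(d["frame"][100:220,280:400],None,fx=5,fy=5,interpolation=cv2.INTER_CUBIC))
E
```

```text
t 16.05 p [0.5631 0.2973 0.0096] yawx 0.0179 zax [-0. -0. -1.] F [-0.43  1.09 -0.52] gap 0.0364 q [ 0.38  0.78  1.69 -0.    0.67  0.36]
```

View pics/s6.png

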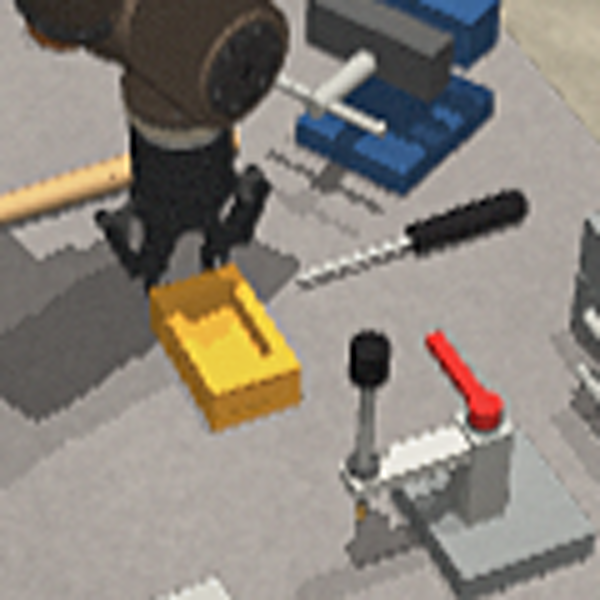

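{"op": "carry_out", "data": {
  "plan": [
    {"tx": 0.0,"ty": 0.002,"tz": 0.0,"wx": 0,"wy": 0,"wz": 0.0,"gripper": -0.15},
    {"tx": 0.0,"ty": 0.005,"tz": 0.0,"wx": 0,"wy": 0,"wz": 0.0,"gripper": -0.15},
    {"tx": 0.0,"ty": 0.009,"tz": 0.0,"wx": 0,"wy": 0,"wz": 0.0,"gripper": -0.15},
    {"tx": 0.0,"ty": 0.013,"tz": 0.0,"wx": 0,"wy": 0,"wz": 0.0,"gripper": -0.15},
    {"tx": 0.0,"ty": 0.017,"tz": 0.0,"wx": 0,"wy": 0,"wz": 0.0,"gripper": -0.15},
    {"tx": 0.0,"ty": 0.021,"tz": 0.0,"wx": 0,"wy": 0,"wz": 0.0,"gripper": -0.15},
    {"tx": 0.0,"ty": 0.025,"tz": 0.0,"wx": 0,"wy": 0,"wz": 0.0,"gripper": -0.15},
    {"tx": 0.0,"ty": 0.029,"tz": 0.0,"wx": 0,"wy": 0,"wz": 0.0,"gripper": -0.15},
    {"tx": 0.0,"ty": 0.033,"tz": 0.0,"wx": 0,"wy": 0,"wz": 0.0,"gripper": -0.15},
    {"tx": 0.0,"ty": 0.037,"tz": 0.0,"wx": 0,"wy": 0,"wz": 0.0,"gripper": -0.15},
    {"tx": 0.0,"ty": 0.039,"tz": 0.0,"wx": 0,"wy": 0,"wz": 0.0,"gripper": -0.15},
    {"tx": 0.0,"ty": 0.04,"tz": 0.0,"wx": 0,"wy": 0,"wz": 0.0,"gripper": -0.15}
  ]
}}

```text
time: 17.3
position: [0.5638, 0.257, 0.0096]
tool_rot: [1.0, 0.009, -0.0, 0.0]
contact_force: [-0.5, 0.6, 0.0]
finger_gap: 0.0363
```

{"op": "carry_out", "data": {
  "plan": [
    {"tx": 0.0,"ty": 0.002,"tz": 0.0,"wx": 0,"wy": 0,"wz": 0.0,"gripper": -0.15},
    {"tx": 0.0,"ty": 0.005,"tz": 0.0,"wx": 0,"wy": 0,"wz": 0.0,"gripper": -0.15},
    {"tx": 0.0,"ty": 0.009,"tz": 0.0,"wx": 0,"wy": 0,"wz": 0.0,"gripper": -0.15},
    {"tx": 0.0,"ty": 0.013,"tz": 0.0,"wx": 0,"wy": 0,"wz": 0.0,"gripper": -0.15},
    {"tx": 0.0,"ty": 0.017,"tz": 0.0,"wx": 0,"wy": 0,"wz": 0.0,"gripper": -0.15},
    {"tx": 0.0,"ty": 0.021,"tz": 0.0,"wx": 0,"wy": 0,"wz": 0.0,"gripper": -0.15},
    {"tx": 0.0,"ty": 0.025,"tz": 0.0,"wx": 0,"wy": 0,"wz": 0.0,"gripper": -0.15},
    {"tx": 0.0,"ty": 0.029,"tz": 0.0,"wx": 0,"wy": 0,"wz": 0.0,"gripper": -0.15},
    {"tx": 0.0,"ty": 0.033,"tz": 0.0,"wx": 0,"wy": 0,"wz": 0.0,"gripper": -0.15},
    {"tx": 0.0,"ty": 0.037,"tz": 0.0,"wx": 0,"wy": 0,"wz": 0.0,"gripper": -0.15},
    {"tx": 0.0,"ty": 0.039,"tz": 0.0,"wx": 0,"wy": 0,"wz": 0.0,"gripper": -0.15},
    {"tx": 0.0,"ty": 0.04,"tz": 0.0,"wx": 0,"wy": 0,"wz": 0.0,"gripper": -0.15}
  ]
}}

```text
time: 18.5
position: [0.5645, 0.2167, 0.0097]
tool_rot: [1.0, 0.009, -0.0, 0.0]
contact_force: [-0.2, 0.2, -0.1]
finger_gap: 0.0363
```

{"op": "carry_out", "data": {
  "plan": [
    {"tx": 0.0,"ty": 0.002,"tz": 0.0,"wx": 0,"wy": 0,"wz": 0.0,"gripper": -0.15},
    {"tx": 0.0,"ty": 0.005,"tz": 0.0,"wx": 0,"wy": 0,"wz": 0.0,"gripper": -0.15},
    {"tx": 0.0,"ty": 0.009,"tz": 0.0,"wx": 0,"wy": 0,"wz": 0.0,"gripper": -0.15},
    {"tx": 0.0,"ty": 0.013,"tz": 0.0,"wx": 0,"wy": 0,"wz": 0.0,"gripper": -0.15},
    {"tx": 0.0,"ty": 0.017,"tz": 0.0,"wx": 0,"wy": 0,"wz": 0.0,"gripper": -0.15},
    {"tx": 0.0,"ty": 0.021,"tz": 0.0,"wx": 0,"wy": 0,"wz": 0.0,"gripper": -0.15},
    {"tx": 0.0,"ty": 0.025,"tz": 0.0,"wx": 0,"wy": 0,"wz": 0.0,"gripper": -0.15},
    {"tx": 0.0,"ty": 0.029,"tz": 0.0,"wx": 0,"wy": 0,"wz": 0.0,"gripper": -0.15},
    {"tx": 0.0,"ty": 0.033,"tz": 0.0,"wx": 0,"wy": 0,"wz": 0.0,"gripper": -0.15},
    {"tx": 0.0,"ty": 0.037,"tz": 0.0,"wx": 0,"wy": 0,"wz": 0.0,"gripper": -0.15},
    {"tx": 0.0,"ty": 0.039,"tz": 0.0,"wx": 0,"wy": 0,"wz": 0.0,"gripper": -0.15},
    {"tx": 0.0,"ty": 0.04,"tz": 0.0,"wx": 0,"wy": 0,"wz": 0.0,"gripper": -0.15}
  ]
}}

```text
time: 19.7
position: [0.5653, 0.1765, 0.0097]
tool_rot: [1.0, 0.009, -0.0, 0.0]
contact_force: [0.0, -0.6, 0.6]
finger_gap: 0.0363
```

```bash
python3 - <<'E'
from h import *
import pickle
st()
d=grab("side"); save("s7",cv2.resize(d["frame"][100:220,280:400],None,fx=5,fy=5,interpolation=cv2.INTER_CUBIC))
d=grab("top"); pickle.dump(d,open("top3.pkl","wb")); save("t3",cv2.resize(d["frame"][120:230,215:345],None,fx=6,fy=5.4,interpolation=cv2.INTER_CUBIC)); 
E
```

```text
t 19.7 p [0.5653 0.1765 0.0097] yawx 0.0171 zax [-0.001 -0.    -1.   ] F [ 0.01 -0.58  0.59] gap 0.0363 q [ 0.19  0.74  1.81 -0.    0.59  0.17]
```

View pics/s7.png

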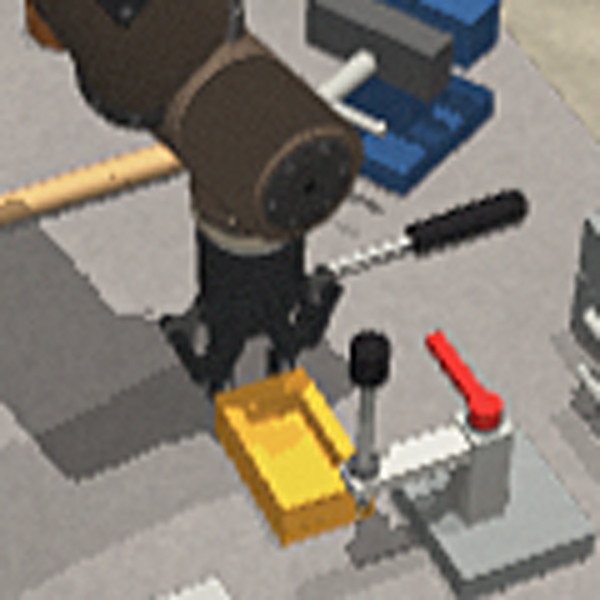

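View pics/t3.png

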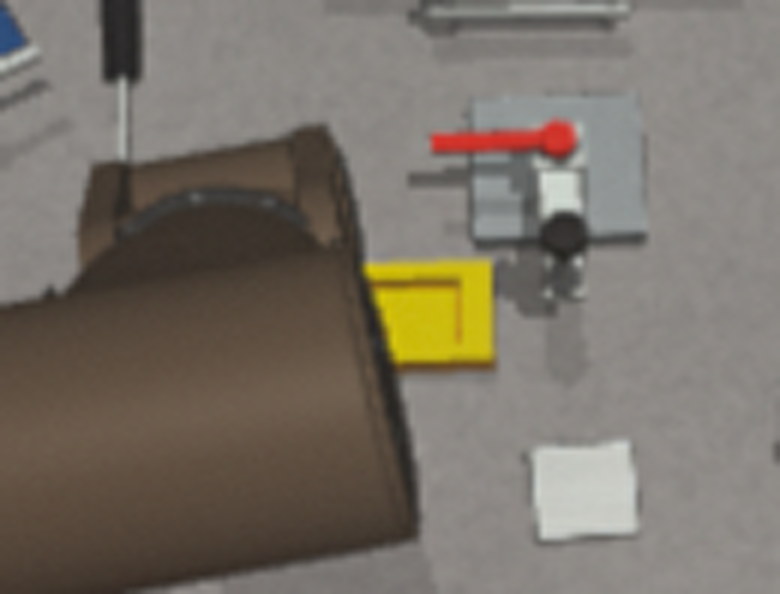

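```bash
python3 - <<'E'
from h import *
import pickle
d=pickle.load(open("top3.pkl","rb"))
P=[pth(d,215+u/6,120+v/5.4,.04) for u,v in [(494,260),(494,363)]]; print(P)
H=[]
for v in range(120,230,2):
  for u in range(215,345,2):
    p=pt(d,u,v)
    if p[2]>.06 and p[0]<.66: H.append(p)
H=np.array(H)
for x0 in np.arange(.44,.66,.02):
  s=H[(H[:,0]>x0)&(H[:,0]<x0+.02)&(H[:,1]>.05)]
  if len(s): i=s[:,1].argmin(); print(round(x0,2),s[i].round(3))
d=grab("side")
H=np.array([pt(d,u,v) for v in range(60,220) for u in range(270,400)])
for z0 in np.arange(.05,.4,.02):
  s=H[(H[:,2]>z0)&(H[:,2]<z0+.02)&(H[:,1]>.08)&(H[:,1]<.25)&(H[:,0]>.45)&(H[:,0]<.65)]
  if len(s): print(round(z0,2),len(s),"ymin",s[:,1].min().round(3),"xmax",s[:,0].max().round(3))
E
```

```text
[array([0.60166449, 0.0416606 , 0.04      ]), array([0.52869891, 0.04235205, 0.04      ])]
0.44 [0.441 0.09  0.655]
0.46 [0.478 0.109 0.52 ]
0.48 [0.492 0.112 0.491]
0.5 [0.519 0.106 0.393]
0.52 [0.527 0.107 0.387]
0.54 [0.548 0.106 0.268]
0.56 [0.566 0.11  0.296]
0.58 [0.587 0.112 0.269]
0.6 [0.615 0.123 0.284]
0.64 [0.657 0.054 0.135]
0.05 84 ymin 0.158 xmax 0.619
0.07 85 ymin 0.155 xmax 0.626
0.09 109 ymin 0.15 xmax 0.633
0.11 117 ymin 0.152 xmax 0.63
0.13 52 ymin 0.134 xmax 0.597
0.15 91 ymin 0.134 xmax 0.595
0.17 114 ymin 0.134 xmax 0.594
0.19 43 ymin 0.132 xmax 0.56
0.21 76 ymin 0.108 xmax 0.601
0.23 78 ymin 0.103 xmax 0.616
0.25 117 ymin 0.1 xmax 0.625
0.27 130 ymin 0.099 xmax 0.622
0.29 163 ymin 0.098 xmax 0.615
0.31 145 ymin 0.095 xmax 0.598
0.33 215 ymin 0.093 xmax 0.584
0.35 185 ymin 0.095 xmax 0.569
0.37 191 ymin 0.095 xmax 0.558
0.39 159 ymin 0.099 xmax 0.549
```

{"op": "carry_out", "data": {
  "plan": [
    {"tx": 0.0,"ty": -0.006,"tz": 0.0,"wx": 0,"wy": 0,"wz": 0.0,"gripper": -0.15},
    {"tx": 0.0,"ty": -0.01,"tz": -0.004,"wx": -0.07,"wy": 0,"wz": 0.0,"gripper": -0.15},
    {"tx": 0.0,"ty": -0.01,"tz": -0.004,"wx": -0.14,"wy": 0,"wz": 0.0,"gripper": -0.15},
    {"tx": 0.0,"ty": -0.01,"tz": -0.004,"wx": -0.2,"wy": 0,"wz": 0.0,"gripper": -0.15},
    {"tx": 0.0,"ty": -0.01,"tz": -0.004,"wx": -0.2,"wy": 0,"wz": 0.0,"gripper": -0.15},
    {"tx": 0.0,"ty": -0.006,"tz": -0.004,"wx": -0.2,"wy": 0,"wz": 0.0,"gripper": -0.15},
    {"tx": 0.0,"ty": -0.004,"tz": -0.004,"wx": -0.2,"wy": 0,"wz": 0.0,"gripper": -0.15}
  ]
}}

```text
time: 20.55
position: [0.5651, 0.1802, 0.0137]
tool_rot: [0.995, 0.008, 0.0, 0.099]
contact_force: [-0.9, 0.1, -0.2]
finger_gap: 0.036
```

```bash
python3 - <<'E'
from h import *
st()
d=grab("side"); save("s8",cv2.resize(d["frame"][100:220,280:400],None,fx=5,fy=5,interpolation=cv2.INTER_CUBIC))
p,q,o=tool(); M=q.as_matrix(); print(M.T@np.array([.018,-1,0])); print(M.T@(np.array([.567,.072,.0137])-p))
E
```

```text
t 20.55 p [0.5651 0.1802 0.0137] yawx 0.017 zax [ 0.003 -0.198 -0.98 ] F [-0.91  0.13 -0.17] gap 0.036 q [ 0.28  0.76  1.77 -0.3   0.7   0.5 ]
[0.00161488 0.98035266 0.1980658 ]
[7.54394675e-05 1.05704722e-01 2.13760585e-02]
```

View pics/s8.png

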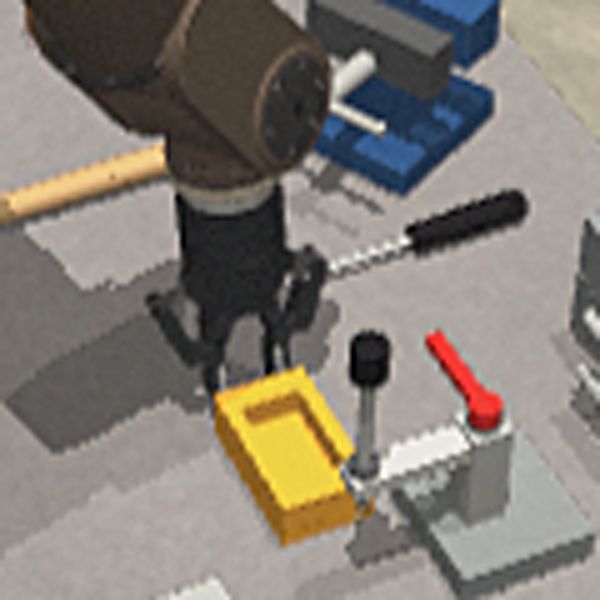

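{"op": "carry_out", "data": {
  "plan": [
    {"tx": 0.0,"ty": 0.002,"tz": 0.0004,"wx": 0,"wy": 0,"wz": 0.0,"gripper": -0.15},
    {"tx": 0.0,"ty": 0.003,"tz": 0.0006,"wx": 0,"wy": 0,"wz": 0.0,"gripper": -0.15},
    {"tx": 0.0,"ty": 0.004,"tz": 0.0008,"wx": 0,"wy": 0,"wz": 0.0,"gripper": -0.15},
    {"tx": 0.0,"ty": 0.005,"tz": 0.001,"wx": 0,"wy": 0,"wz": 0.0,"gripper": -0.15},
    {"tx": 0.0,"ty": 0.006,"tz": 0.0012,"wx": 0,"wy": 0,"wz": 0.0,"gripper": -0.15},
    {"tx": 0.0,"ty": 0.008,"tz": 0.0016,"wx": 0,"wy": 0,"wz": 0.0,"gripper": -0.15},
    {"tx": 0.0,"ty": 0.011,"tz": 0.0022,"wx": 0,"wy": 0,"wz": 0.0,"gripper": -0.15},
    {"tx": 0.0,"ty": 0.015,"tz": 0.003,"wx": 0,"wy": 0,"wz": 0.0,"gripper": -0.15},
    {"tx": 0.0,"ty": 0.019,"tz": 0.0038,"wx": 0,"wy": 0,"wz": 0.0,"gripper": -0.15},
    {"tx": 0.0,"ty": 0.023,"tz": 0.0046,"wx": 0,"wy": 0,"wz": 0.0,"gripper": -0.15},
    {"tx": 0.0,"ty": 0.026,"tz": 0.0053,"wx": 0,"wy": 0,"wz": 0.0,"gripper": -0.15},
    {"tx": 0.0,"ty": 0.028,"tz": 0.0057,"wx": 0,"wy": 0,"wz": 0.0,"gripper": -0.15}
  ]
}}

```text
time: 21.8
position: [0.5657, 0.1509, 0.0137]
tool_rot: [0.995, 0.008, 0.0, 0.099]
contact_force: [0.3, 1.5, 0.8]
finger_gap: 0.0365
```

{"op": "carry_out", "data": {
  "plan": [
    {"tx": 0.0,"ty": 0.002,"tz": 0.0004,"wx": 0,"wy": 0,"wz": 0.0,"gripper": -0.15},
    {"tx": 0.0,"ty": 0.005,"tz": 0.001,"wx": 0,"wy": 0,"wz": 0.0,"gripper": -0.15},
    {"tx": 0.0,"ty": 0.009,"tz": 0.0018,"wx": 0,"wy": 0,"wz": 0.0,"gripper": -0.15},
    {"tx": 0.0,"ty": 0.013,"tz": 0.0026,"wx": 0,"wy": 0,"wz": 0.0,"gripper": -0.15},
    {"tx": 0.0,"ty": 0.017,"tz": 0.0034,"wx": 0,"wy": 0,"wz": 0.0,"gripper": -0.15},
    {"tx": 0.0,"ty": 0.021,"tz": 0.0042,"wx": 0,"wy": 0,"wz": 0.0,"gripper": -0.15},
    {"tx": 0.0,"ty": 0.025,"tz": 0.005,"wx": 0,"wy": 0,"wz": 0.0,"gripper": -0.15},
    {"tx": 0.0,"ty": 0.029,"tz": 0.0058,"wx": 0,"wy": 0,"wz": 0.0,"gripper": -0.15},
    {"tx": 0.0,"ty": 0.033,"tz": 0.0066,"wx": 0,"wy": 0,"wz": 0.0,"gripper": -0.15},
    {"tx": 0.0,"ty": 0.037,"tz": 0.0074,"wx": 0,"wy": 0,"wz": 0.0,"gripper": -0.15},
    {"tx": 0.0,"ty": 0.039,"tz": 0.0078,"wx": 0,"wy": 0,"wz": 0.0,"gripper": -0.15},
    {"tx": 0.0,"ty": 0.04,"tz": 0.008,"wx": 0,"wy": 0,"wz": 0.0,"gripper": -0.15}
  ]
}}

```text
time: 23.0
position: [0.5663, 0.1099, 0.0138]
tool_rot: [0.995, 0.008, 0.0, 0.099]
contact_force: [-1.1, 1.3, 0.8]
finger_gap: 0.0363
```

```bash
python3 - <<'E'
from h import *
import pickle
st()
d=grab("side"); pickle.dump(d,open("side9.pkl","wb"));save("s9",cv2.resize(d["frame"][100:220,280:400],None,fx=5,fy=5,interpolation=cv2.INTER_CUBIC))
d=grab("top"); pickle.dump(d,open("top4.pkl","wb")); save("t4",cv2.resize(d["frame"][120:230,215:345],None,fx=6,fy=5.4,interpolation=cv2.INTER_CUBIC)); 
E
```

```text
t 23.0 p [0.5663 0.1099 0.0138] yawx 0.0159 zax [ 0.002 -0.198 -0.98 ] F [-1.14  1.34  0.82] gap 0.0363 q [ 0.16  0.74  1.82 -0.33  0.64  0.42]
```

View pics/s9.png

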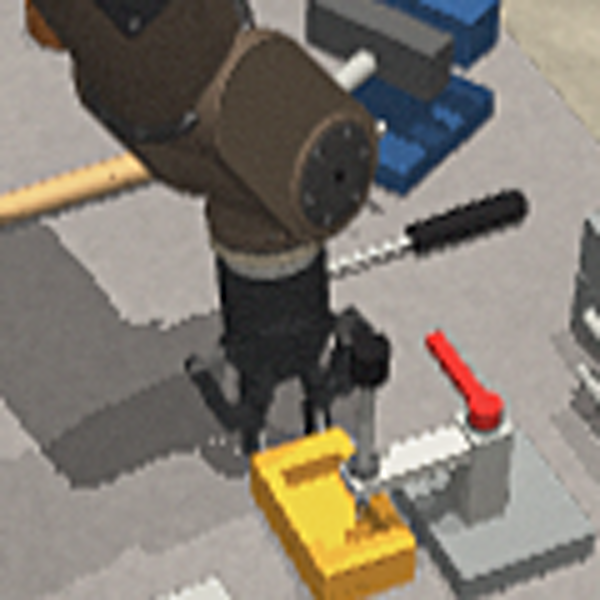

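View pics/t4.png

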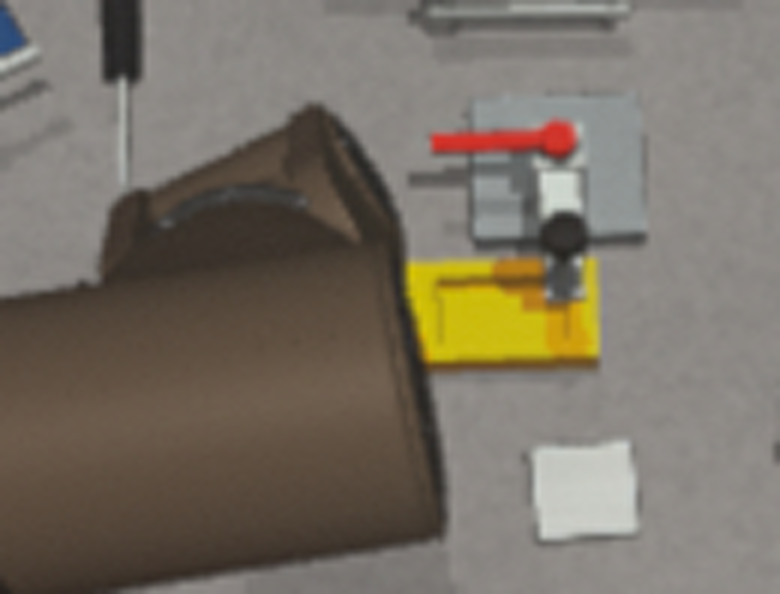

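```bash
python3 - <<'E'
from h import *
import pickle
d=pickle.load(open("top4.pkl","rb"))
for u,v in [(599,260),(599,361),(420,262),(430,361)]: print(pth(d,215+u/6,120+v/5.4,.04).round(4))
d=pickle.load(open("side9.pkl","rb"))
for u,v in [(413,553),(333,578),(252,461),(345,428)]: print("S",pth(d,280+u/5,100+v/5,.04).round(4))
E
```

```text
[ 0.6008 -0.0238  0.04  ]
[ 0.5292 -0.0225  0.04  ]
[0.6009 0.0877 0.04  ]
[0.5307 0.0818 0.04  ]
S [ 0.6007 -0.0284  0.04  ]
S [ 0.5416 -0.027   0.04  ]
S [0.5336 0.0922 0.04  ]
S [0.6071 0.0952 0.04  ]
```

{"op": "carry_out", "data": {
  "plan": [
    {"tx": 0.0001,"ty": 0.001,"tz": 0.0002,"wx": 0,"wy": 0,"wz": 0.001,"gripper": -0.15},
    {"tx": 0.0003,"ty": 0.004,"tz": 0.0008,"wx": 0,"wy": 0,"wz": 0.001,"gripper": -0.15},
    {"tx": 0.0006,"ty": 0.008,"tz": 0.0016,"wx": 0,"wy": 0,"wz": 0.001,"gripper": -0.15},
    {"tx": 0.0009,"ty": 0.012,"tz": 0.0024,"wx": 0,"wy": 0,"wz": 0.001,"gripper": -0.15},
    {"tx": 0.0012,"ty": 0.016,"tz": 0.0032,"wx": 0,"wy": 0,"wz": 0.001,"gripper": -0.15},
    {"tx": 0.0015,"ty": 0.02,"tz": 0.004,"wx": 0,"wy": 0,"wz": 0.001,"gripper": -0.15},
    {"tx": 0.0018,"ty": 0.024,"tz": 0.0048,"wx": 0,"wy": 0,"wz": 0.001,"gripper": -0.15},
    {"tx": 0.0021,"ty": 0.028,"tz": 0.0056,"wx": 0,"wy": 0,"wz": 0.001,"gripper": -0.15},
    {"tx": 0.0024,"ty": 0.032,"tz": 0.0064,"wx": 0,"wy": 0,"wz": 0.001,"gripper": -0.15},
    {"tx": 0.0026,"ty": 0.0345,"tz": 0.0069,"wx": 0,"wy": 0,"wz": 0.001,"gripper": -0.15},
    {"tx": 0.0028,"ty": 0.036,"tz": 0.0072,"wx": 0,"wy": 0,"wz": 0.001,"gripper": -0.15},
    {"tx": 0.0028,"ty": 0.036,"tz": 0.0072,"wx": 0,"wy": 0,"wz": 0.001,"gripper": -0.15}
  ]
}}

```text
time: 24.3
position: [0.5698, 0.0731, 0.0139]
tool_rot: [0.995, 0.007, 0.0, 0.1]
contact_force: [0.1, -0.4, 0.3]
finger_gap: 0.036
```

```bash
python3 - <<'E'
from h import *
import pickle
st()
d=grab("side"); pickle.dump(d,open("side10.pkl","wb"));save("s10",cv2.resize(d["frame"][130:250,290:410],None,fx=5,fy=5,interpolation=cv2.INTER_CUBIC))
d=grab("top"); pickle.dump(d,open("top5.pkl","wb")); save("t5",cv2.resize(d["frame"][140:210,265:345],None,fx=8,fy=8,interpolation=cv2.INTER_CUBIC)); 
E
```

```text
t 24.3 p [0.5698 0.0731 0.0139] yawx 0.0149 zax [ 0.002 -0.198 -0.98 ] F [ 0.07 -0.44  0.3 ] gap 0.036 q [ 0.1   0.73  1.84 -0.35  0.62  0.37]
```

View pics/s10.png

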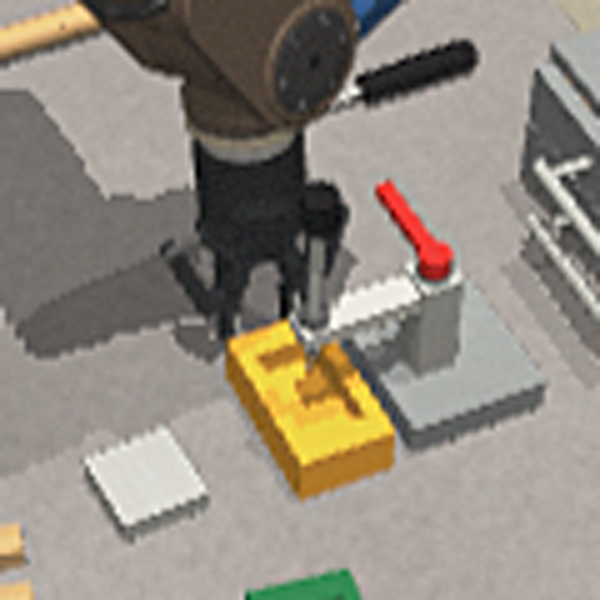

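View pics/t5.png

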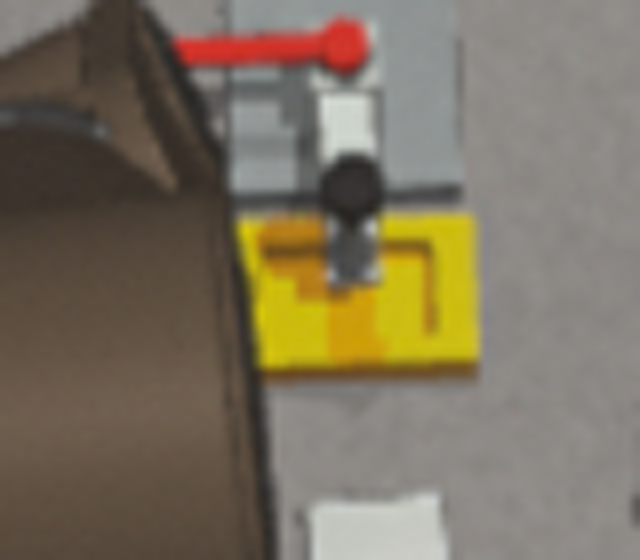

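```bash
python3 - <<'E'
from h import *
import pickle
d=pickle.load(open("top5.pkl","rb"))
T=lambda u,v,h:pth(d,265+u/8,140+v/8,h).round(4)
for u,v in [(478,215),(479,366),(245,218),(262,366),(265,243),(435,241)]: print(T(u,v,.04))
print("foot",T(460,188,.03),T(228,191,.03),"brk",T(353,282,.11), "pivot", T(346,47,.133))
s=pickle.load(open("side10.pkl","rb"))
S=lambda u,v,h:pth(s,290+u/5,130+v/5,h).round(4)
for u,v in [(393,435),(303,463),(227,345),(291,320)]: print("S",S(u,v,.04))
print("S foot",S(413,427,.03),S(545,376,.03),"pivot",S(435,252,.133),"knob top",S(325,187,.229),"tip",S(313,362,.062))
E
```

```text
[ 0.6052 -0.061   0.04  ]
[ 0.5328 -0.0598  0.04  ]
[0.6052 0.048  0.04  ]
[0.5343 0.0408 0.04  ]
[0.593  0.0388 0.04  ]
[ 0.5929 -0.0406  0.04  ]
foot [ 0.6212 -0.0533  0.03  ] [0.6212 0.0562 0.03  ] brk [ 0.5562 -0.0015  0.11  ] pivot [6.573e-01 1.000e-04 1.330e-01]
S [ 0.6069 -0.0615  0.04  ]
S [ 0.5412 -0.0595  0.04  ]
S [0.5369 0.0561 0.04  ]
S [0.5876 0.0598 0.04  ]
S foot [ 0.6267 -0.0535  0.03  ] [ 0.731  -0.0486  0.03  ] pivot [0.6631 0.0025 0.133 ] knob top [0.577  0.0008 0.229 ] tip [0.5763 0.0015 0.062 ]
```

{"op": "carry_out", "data": {
  "plan": [
    {"tx": 0.0,"ty": -0.01,"tz": -0.002,"wx": 0,"wy": 0,"wz": 0.001,"gripper": -0.15},
    {"tx": 0.0,"ty": -0.04,"tz": -0.01,"wx": 0.0,"wy": 0,"wz": 0.001,"gripper": -0.15},
    {"tx": 0.0,"ty": -0.07,"tz": -0.03,"wx": 0.0,"wy": 0,"wz": 0.0,"gripper": 0.2},
    {"tx": 0.0,"ty": -0.09,"tz": -0.075,"wx": 0.0,"wy": 0,"wz": 0.0,"gripper": 0.2},
    {"tx": 0.0,"ty": -0.1,"tz": -0.12,"wx": 0.1,"wy": 0,"wz": 0.0,"gripper": 0.2},
    {"tx": 0.0,"ty": -0.11,"tz": -0.165,"wx": 0.2,"wy": 0,"wz": 0.0,"gripper": 0.2},
    {"tx": 0.0,"ty": -0.12,"tz": -0.21,"wx": 0.2,"wy": 0,"wz": 0.0,"gripper": 0.2},
    {"tx": 0.0,"ty": -0.12,"tz": -0.24,"wx": 0.2,"wy": 0,"wz": 0.0,"gripper": 0.2},
    {"tx": 0.0,"ty": -0.12,"tz": -0.24,"wx": 0.2,"wy": 0,"wz": 0.0,"gripper": 0.2}
  ]
}}

```text
time: 25.3
position: [0.5682, 0.2404, 0.2299]
tool_rot: [1.0, 0.008, 0.003, -0.001]
contact_force: [1.0, -0.4, 0.2]
finger_gap: 0.0512
```

```bash
python3 - <<'E'
from h import *
st(); plan((.569,.0006,.26),.018)
import pickle
d=grab("top"); pickle.dump(d,open("top6.pkl","wb")); save("t6",cv2.resize(d["frame"][140:210,265:345],None,fx=8,fy=8,interpolation=cv2.INTER_CUBIC)); 
E
```

```text
t 25.3 p [0.5682 0.2404 0.2299] yawx 0.0166 zax [ 0.006  0.003 -1.   ] F [ 0.98 -0.43  0.2 ] gap 0.0512 q [0.29 0.48 1.59 0.   1.07 0.28]
shift tool [-0.003   0.2397 -0.0307]
turn [-0.0027 -0.0064 -0.0014]
```

View pics/t6.png

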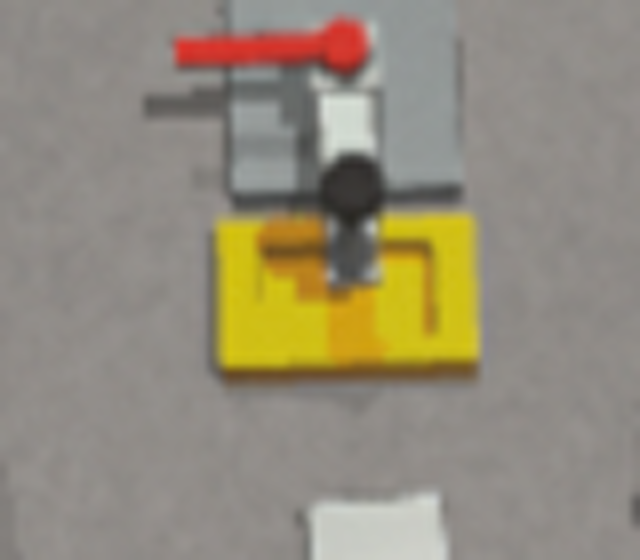

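{"op": "carry_out", "data": {
  "plan": [
    {"tx": 0.0,"ty": 0.02,"tz": -0.03,"wx": 0,"wy": 0,"wz": 0,"gripper": 0.5},
    {"tx": 0.0,"ty": 0.06,"tz": -0.035,"wx": 0,"wy": 0,"wz": 0,"gripper": 0.5},
    {"tx": 0.0,"ty": 0.1,"tz": -0.035,"wx": 0,"wy": -0.006,"wz": 0,"gripper": 0.5},
    {"tx": -0.001,"ty": 0.14,"tz": -0.035,"wx": 0,"wy": -0.006,"wz": 0,"gripper": 0.5},
    {"tx": -0.002,"ty": 0.18,"tz": -0.035,"wx": -0.003,"wy": -0.006,"wz": 0,"gripper": 0.5},
    {"tx": -0.003,"ty": 0.215,"tz": -0.033,"wx": -0.003,"wy": -0.006,"wz": 0,"gripper": 0.5},
    {"tx": -0.003,"ty": 0.235,"tz": -0.031,"wx": -0.003,"wy": -0.006,"wz": 0,"gripper": 0.5},
    {"tx": -0.003,"ty": 0.24,"tz": -0.031,"wx": -0.003,"wy": -0.006,"wz": 0,"gripper": 0.5},
    {"tx": -0.003,"ty": 0.24,"tz": -0.031,"wx": -0.003,"wy": -0.006,"wz": 0,"gripper": 0.5},
    {"tx": -0.003,"ty": 0.24,"tz": -0.031,"wx": -0.003,"wy": -0.006,"wz": 0,"gripper": 0.5}
  ]
}}

```text
time: 26.35
position: [0.5682, 0.0005, 0.2574]
tool_rot: [1.0, 0.008, -0.002, 0.001]
contact_force: [0.6, 0.3, 0.1]
finger_gap: 0.0639
```

```bash
python3 - <<'E'
from h import *
w=grab("wrist"); save("w6",w["frame"])
st(); plan((.569,.0006,.196),.018)
E
```

```text
t 26.4 p [0.5682 0.0006 0.2575] yawx 0.0172 zax [-0.004 -0.001 -1.   ] F [ 0.22 -0.05  1.58] gap 0.0643 q [-0.11  0.39  1.66 -0.    1.1  -0.13]
shift tool [ 0.001  -0.      0.0615]
turn [ 0.0012  0.0037 -0.0008]
```

View pics/w6.png

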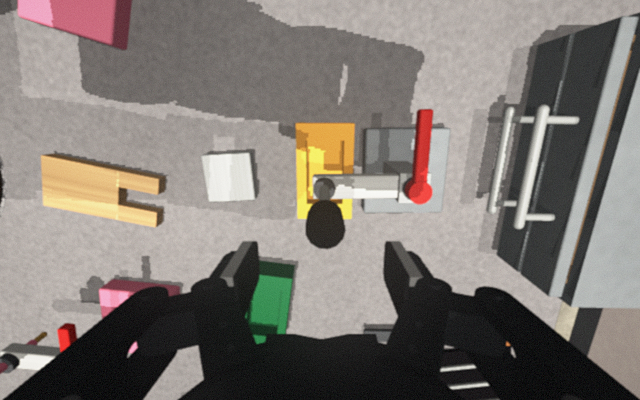

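{"op": "carry_out", "data": {
  "force": 30,
  "plan": [
    {"tx": 0.001,"ty": 0,"tz": 0.03,"wx": 0,"wy": 0.003,"wz": 0,"gripper": 0.3},
    {"tx": 0.001,"ty": 0,"tz": 0.052,"wx": 0,"wy": 0.003,"wz": 0,"gripper": 0.2},
    {"tx": 0.001,"ty": 0,"tz": 0.0625,"wx": 0,"wy": 0.003,"wz": 0,"gripper": 0.1},
    {"tx": 0.001,"ty": 0,"tz": 0.0625,"wx": 0,"wy": 0.003,"wz": 0,"gripper": -0.3},
    {"tx": 0.001,"ty": 0,"tz": 0.0625,"wx": 0,"wy": 0.003,"wz": 0,"gripper": -1},
    {"tx": 0.001,"ty": 0,"tz": 0.0625,"wx": 0,"wy": 0.003,"wz": 0,"gripper": -1},
    {"tx": 0.001,"ty": 0,"tz": 0.0625,"wx": 0,"wy": 0.003,"wz": 0,"gripper": -1},
    {"tx": 0.001,"ty": 0,"tz": 0.0625,"wx": 0,"wy": 0.003,"wz": 0,"gripper": -1}
  ]
}}

```text
time: 27.2
position: [0.5704, 0.0012, 0.1963]
tool_rot: [1.0, 0.009, 0.001, 0.0]
contact_force: [7.4, 3.6, -4.0]
finger_gap: 0.0251
```

{"op": "carry_out", "data": {
  "plan": [
    {"tx": 0,"ty": 0,"tz": -0.001,"wx": 0,"wy": 0,"wz": 0,"gripper": -1},
    {"tx": 0,"ty": 0,"tz": -0.001,"wx": 0,"wy": 0,"wz": 0,"gripper": -1}
  ]
}}

```text
time: 27.4
position: [0.5704, 0.0013, 0.1967]
tool_rot: [1.0, 0.009, 0.001, 0.0]
contact_force: [5.3, -1.3, -18.2]
finger_gap: 0.0249
```

{"op": "carry_out", "data": {
  "plan": [
    {"tx": 0,"ty": 0,"tz": -0.001,"wx": 0,"wy": 0,"wz": 0,"gripper": -1},
    {"tx": 0,"ty": 0,"tz": -0.001,"wx": 0,"wy": 0,"wz": 0,"gripper": -1}
  ]
}}

```text
time: 27.6
position: [0.5703, 0.0013, 0.1968]
tool_rot: [1.0, 0.009, 0.0, 0.001]
contact_force: [5.7, -1.2, -20.5]
finger_gap: 0.0251
```

{"op": "carry_out", "data": {
  "plan": [
    {"tx": 0,"ty": 0,"tz": -0.001,"wx": 0,"wy": 0,"wz": 0,"gripper": -1},
    {"tx": 0,"ty": 0,"tz": -0.001,"wx": 0,"wy": 0,"wz": 0,"gripper": -1}
  ]
}}

```text
time: 27.8
position: [0.5704, 0.0013, 0.1968]
tool_rot: [1.0, 0.009, -0.0, 0.001]
contact_force: [5.8, -1.8, -20.4]
finger_gap: 0.0251
```

{"op": "carry_out", "data": {
  "plan": [
    {"tx": 0,"ty": 0,"tz": 0.003,"wx": 0,"wy": 0,"wz": 0,"gripper": -1},
    {"tx": 0,"ty": 0,"tz": 0.008,"wx": 0,"wy": 0,"wz": 0,"gripper": -1},
    {"tx": 0,"ty": 0,"tz": 0.014,"wx": 0,"wy": 0,"wz": 0,"gripper": -1},
    {"tx": 0,"ty": 0,"tz": 0.02,"wx": 0,"wy": 0,"wz": 0,"gripper": -1},
    {"tx": 0,"ty": 0,"tz": 0.026,"wx": 0,"wy": 0,"wz": 0,"gripper": -1},
    {"tx": 0,"ty": 0,"tz": 0.032,"wx": 0,"wy": 0,"wz": 0,"gripper": -1},
    {"tx": 0,"ty": 0,"tz": 0.037,"wx": 0,"wy": 0,"wz": 0,"gripper": -1},
    {"tx": 0,"ty": 0,"tz": 0.04,"wx": 0,"wy": 0,"wz": 0,"gripper": -1},
    {"tx": 0,"ty": 0,"tz": 0.04,"wx": 0,"wy": 0,"wz": 0,"gripper": -1},
    {"tx": 0,"ty": 0,"tz": 0.04,"wx": 0,"wy": 0,"wz": 0,"gripper": -1}
  ]
}}

```text
time: 28.8
position: [0.5704, 0.0012, 0.1564]
tool_rot: [1.0, 0.009, -0.0, 0.001]
contact_force: [2.1, 0.2, -4.8]
finger_gap: 0.025
```

```bash
python3 - <<'E'
from h import *
st()
d=grab("side"); save("s11",cv2.resize(d["frame"][130:250,290:410],None,fx=5,fy=5,interpolation=cv2.INTER_CUBIC))
E
```

```text
t 28.8 p [0.5704 0.0012 0.1564] yawx 0.0184 zax [-0.001 -0.001 -1.   ] F [ 2.07  0.22 -4.82] gap 0.025 q [-0.11  0.5   1.78 -0.    0.86 -0.13]
```

View pics/s11.png

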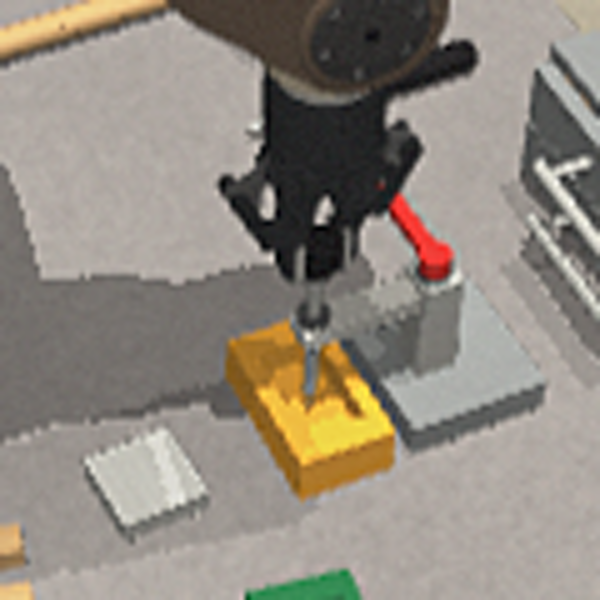

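{"op": "carry_out", "data": {
  "plan": [
    {"tx": 0,"ty": 0,"tz": 0.001,"wx": 0,"wy": 0,"wz": 0,"gripper": -1},
    {"tx": 0,"ty": 0,"tz": 0.002,"wx": 0,"wy": 0,"wz": 0,"gripper": -1},
    {"tx": 0,"ty": 0,"tz": 0.003,"wx": 0,"wy": 0,"wz": 0,"gripper": -1},
    {"tx": 0,"ty": 0,"tz": 0.004,"wx": 0,"wy": 0,"wz": 0,"gripper": -1},
    {"tx": 0,"ty": 0,"tz": 0.005,"wx": 0,"wy": 0,"wz": 0,"gripper": -1},
    {"tx": 0,"ty": 0,"tz": 0.006,"wx": 0,"wy": 0,"wz": 0,"gripper": -1},
    {"tx": 0,"ty": 0,"tz": 0.007,"wx": 0,"wy": 0,"wz": 0,"gripper": -1},
    {"tx": 0,"ty": 0,"tz": 0.008,"wx": 0,"wy": 0,"wz": 0,"gripper": -1},
    {"tx": 0,"ty": 0,"tz": 0.0085,"wx": 0,"wy": 0,"wz": 0,"gripper": -1},
    {"tx": 0,"ty": 0,"tz": 0.0085,"wx": 0,"wy": 0,"wz": 0,"gripper": -1},
    {"tx": 0,"ty": 0,"tz": 0.0085,"wx": 0,"wy": 0,"wz": 0,"gripper": -1}
  ]
}}

```text
time: 29.95
position: [0.5704, 0.0012, 0.1479]
tool_rot: [1.0, 0.009, -0.0, 0.001]
contact_force: [0.0, 0.3, 2.3]
finger_gap: 0.0246
```

```bash
python3 - <<'E'
from h import *
st()
d=grab("side"); save("s12",cv2.resize(d["frame"][170:230,325:385],None,fx=10,fy=10,interpolation=cv2.INTER_CUBIC))
E
```

```text
t 29.95 p [0.5704 0.0012 0.1479] yawx 0.0184 zax [-0.001 -0.001 -1.   ] F [0.02 0.33 2.32] gap 0.0246 q [-0.11  0.51  1.78 -0.    0.85 -0.13]
```

View pics/s12.png

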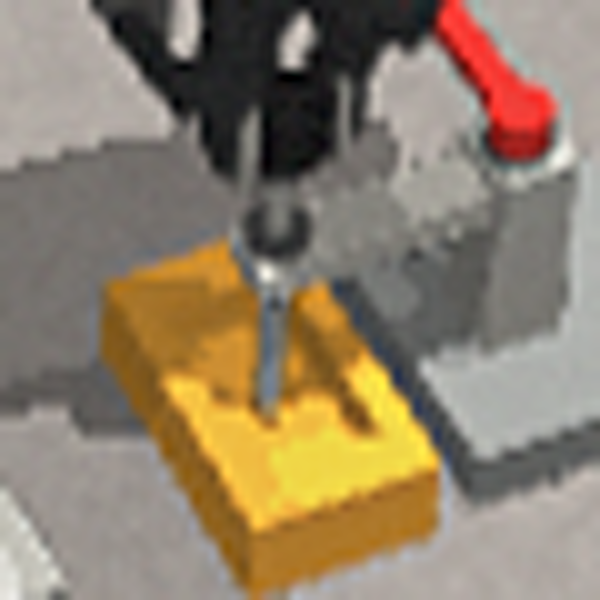

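{"op": "carry_out", "data": {
  "plan": [
    {"tx": 0,"ty": 0,"tz": 0.0,"wx": 0,"wy": 0,"wz": 0,"gripper": 0},
    {"tx": 0,"ty": 0,"tz": 0.0,"wx": 0,"wy": 0,"wz": 0,"gripper": 0.5},
    {"tx": 0,"ty": 0,"tz": 0.0,"wx": 0,"wy": 0,"wz": 0,"gripper": 0.5},
    {"tx": 0,"ty": 0,"tz": 0.0,"wx": 0,"wy": 0,"wz": 0,"gripper": 0.5},
    {"tx": 0,"ty": 0,"tz": -0.015,"wx": 0,"wy": 0,"wz": 0,"gripper": 0.5},
    {"tx": 0,"ty": 0,"tz": -0.05,"wx": 0,"wy": 0,"wz": 0,"gripper": 0.5},
    {"tx": 0,"ty": 0,"tz": -0.07,"wx": 0,"wy": 0,"wz": 0,"gripper": 0.5},
    {"tx": 0.01,"ty": -0.02,"tz": -0.075,"wx": 0,"wy": 0,"wz": 0,"gripper": 0},
    {"tx": 0.03,"ty": -0.05,"tz": -0.075,"wx": 0,"wy": 0,"wz": 0,"gripper": -1},
    {"tx": 0.047,"ty": -0.06,"tz": -0.075,"wx": 0,"wy": 0,"wz": 0,"gripper": -1},
    {"tx": 0.047,"ty": -0.06,"tz": -0.075,"wx": 0,"wy": 0,"wz": 0,"gripper": -1}
  ]
}}

```text
time: 31.1
position: [0.6176, 0.0636, 0.2225]
tool_rot: [1.0, 0.01, -0.0, 0.0]
contact_force: [-0.5, -0.3, -0.5]
finger_gap: 0.0055
```

```bash
python3 - <<'E'
from h import *
import pickle
st()
d=grab("side"); pickle.dump(d,open("side13.pkl","wb"));save("s13",cv2.resize(d["frame"][130:230,300:400],None,fx=6,fy=6,interpolation=cv2.INTER_CUBIC))
d=grab("top"); pickle.dump(d,open("top7.pkl","wb")); save("t7",cv2.resize(d["frame"][140:210,265:345],None,fx=8,fy=8,interpolation=cv2.INTER_CUBIC)); 
c=np.cos(.018);s_=np.sin(.018); P=np.array([.6604,.0022])
for gx,gy in [(-38,58),(-20,58)]:
    x,y=gx/1e3,gy/1e3; t=P+[c*x-s_*y,s_*x+c*y]; plan((*t,.121),.018)
E
```

```text
t 31.1 p [0.6176 0.0636 0.2225] yawx 0.02 zax [-0.    -0.001 -1.   ] F [-0.54 -0.3  -0.52] gap 0.0055 q [-0.    0.49  1.58 -0.    1.07 -0.02]
shift tool [0.0054 0.0027 0.1014]
turn [0.0011 0.0016 0.001 ]
shift tool [0.0234 0.0027 0.1013]
turn [0.0011 0.0016 0.001 ]
```

View pics/s13.png

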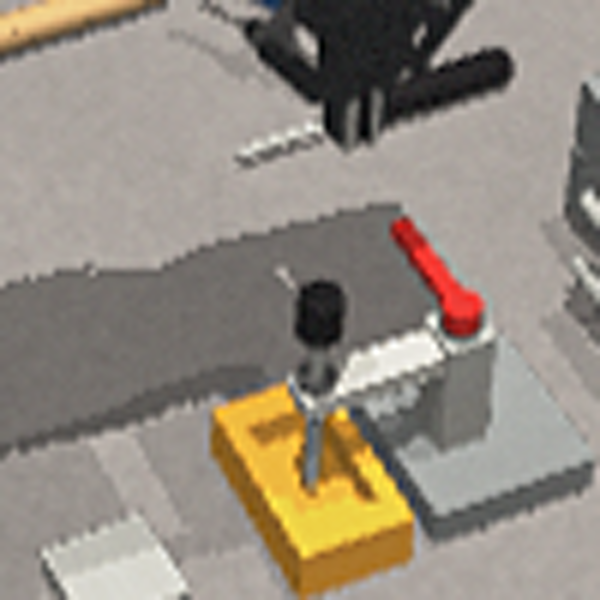

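View pics/t7.png

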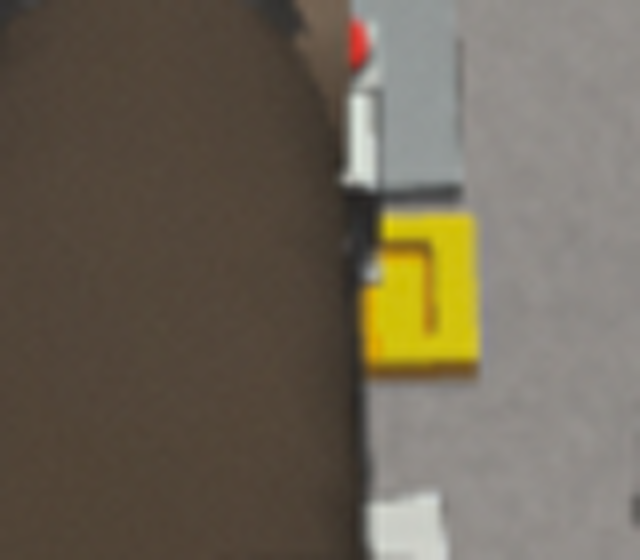

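{"op": "carry_out", "data": {
  "plan": [
    {"tx": 0.004,"ty": 0.003,"tz": 0.03,"wx": 0,"wy": 0,"wz": 0,"gripper": -1},
    {"tx": 0.005,"ty": 0.003,"tz": 0.065,"wx": 0,"wy": 0,"wz": 0,"gripper": -1},
    {"tx": 0.005,"ty": 0.003,"tz": 0.09,"wx": 0,"wy": 0,"wz": 0,"gripper": -1},
    {"tx": 0.005,"ty": 0.003,"tz": 0.1,"wx": 0,"wy": 0,"wz": 0,"gripper": -1},
    {"tx": 0.005,"ty": 0.003,"tz": 0.1015,"wx": 0,"wy": 0,"wz": 0,"gripper": -1},
    {"tx": 0.005,"ty": 0.003,"tz": 0.1015,"wx": 0,"wy": 0,"wz": 0,"gripper": -1}
  ]
}}

```text
time: 31.8
position: [0.6212, 0.0589, 0.1218]
tool_rot: [1.0, 0.009, -0.0, 0.001]
contact_force: [-0.2, -0.0, 0.2]
finger_gap: 0.0001
```

```bash
python3 - <<'E'
from h import *
st()
d=grab("side");save("s14",cv2.resize(d["frame"][130:230,300:400],None,fx=6,fy=6,interpolation=cv2.INTER_CUBIC))
c=np.cos(.018);s_=np.sin(.018); P=np.array([.6604,.0022])
for th in np.arange(0,1.25,.1):
    r_=.058;h=.020
    x=r_*np.sin(th)-h*np.cos(th); y=r_*np.cos(th)+h*np.sin(th)
    t=P+[c*x-s_*y,s_*x+c*y]; print(round(th,2)); 
    p,q,o=tool(); print((q.as_matrix().T@(np.array([*t,.121])-p)).round(4))
E
```

```text
t 31.8 p [0.6212 0.0589 0.1218] yawx 0.0186 zax [-0.001 -0.001 -1.   ] F [-0.24 -0.    0.18] gap 0.0001 q [-0.01  0.61  1.67 -0.    0.86 -0.03]
0.0
[ 0.018  -0.0005  0.0012]
0.1
[ 0.0239 -0.0022  0.0012]
0.2
[ 0.0299 -0.0033  0.0012]
0.3
[ 0.036  -0.0038  0.0012]
0.4
[ 0.0422 -0.0037  0.0012]
0.5
[ 0.0482 -0.0029  0.0012]
0.6
[ 0.0542 -0.0016  0.0012]
0.7
[0.0601 0.0003 0.0012]
0.8
[0.0657 0.0028 0.0012]
0.9
[0.071  0.0059 0.0012]
1.0
[0.076  0.0094 0.0012]
1.1
[0.0806 0.0134 0.0012]
1.2
[0.0848 0.0179 0.0012]
```

View pics/s14.png

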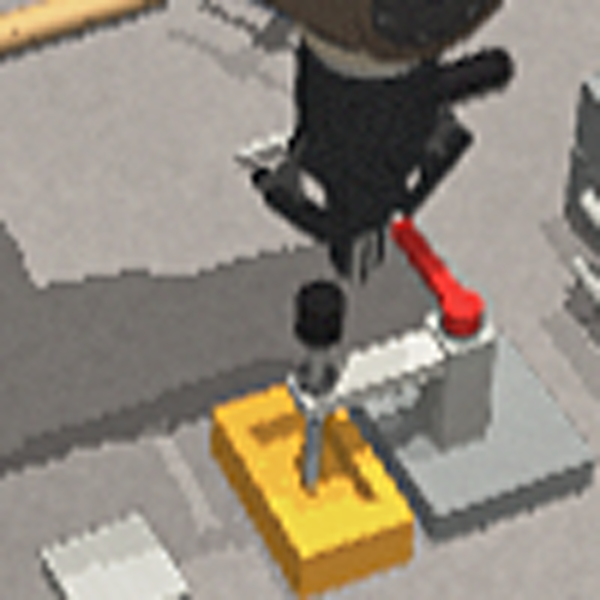

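{"op": "carry_out", "data": {
  "plan": [
    {"tx": 0.006,"ty": 0,"tz": 0.001,"wx": 0,"wy": 0,"wz": 0,"gripper": -1},
    {"tx": 0.012,"ty": 0,"tz": 0.001,"wx": 0,"wy": 0,"wz": 0,"gripper": -1},
    {"tx": 0.018,"ty": 0,"tz": 0.001,"wx": 0,"wy": 0,"wz": 0,"gripper": -1},
    {"tx": 0.024,"ty": -0.002,"tz": 0.001,"wx": 0,"wy": 0,"wz": 0,"gripper": -1},
    {"tx": 0.03,"ty": -0.003,"tz": 0.001,"wx": 0,"wy": 0,"wz": 0,"gripper": -1},
    {"tx": 0.036,"ty": -0.004,"tz": 0.001,"wx": 0,"wy": 0,"wz": 0,"gripper": -1},
    {"tx": 0.042,"ty": -0.0035,"tz": 0.001,"wx": 0,"wy": 0,"wz": 0,"gripper": -1},
    {"tx": 0.048,"ty": -0.003,"tz": 0.001,"wx": 0,"wy": 0,"wz": 0,"gripper": -1},
    {"tx": 0.054,"ty": -0.0015,"tz": 0.001,"wx": 0,"wy": 0,"wz": 0,"gripper": -1},
    {"tx": 0.054,"ty": -0.0015,"tz": 0.001,"wx": 0,"wy": 0,"wz": 0,"gripper": -1}
  ]
}}

```text
time: 32.85
position: [0.6762, 0.0613, 0.1211]
tool_rot: [1.0, 0.009, 0.0, 0.001]
contact_force: [0.2, 0.4, -0.2]
finger_gap: 0.0001
```

```bash
python3 - <<'E'
from h import *
st()
d=grab("side");save("s15",cv2.resize(d["frame"][130:230,300:400],None,fx=6,fy=6,interpolation=cv2.INTER_CUBIC))
c=np.cos(.018);s_=np.sin(.018); P=np.array([.6604,.0022])
for th in np.arange(0.6,1.25,.1):
    r_=.058;h=.020
    x=r_*np.sin(th)-h*np.cos(th); y=r_*np.cos(th)+h*np.sin(th)
    t=P+[c*x-s_*y,s_*x+c*y]; 
    p,q,o=tool(); print(round(th,2),(q.as_matrix().T@(np.array([*t,.121])-p)).round(4))
E
```

```text
t 32.85 p [0.6762 0.0613 0.1211] yawx 0.0185 zax [ 0.001 -0.001 -1.   ] F [ 0.23  0.38 -0.21] gap 0.0001 q [-0.01  0.68  1.52 -0.    0.94 -0.02]
0.6 [-0.0002 -0.0003  0.0001]
0.7 [0.0056 0.0016 0.0001]
0.8 [0.0112 0.0041 0.0001]
0.9 [0.0166 0.0072 0.0001]
1.0 [0.0216 0.0107 0.0001]
1.1 [0.0262 0.0148 0.0001]
1.2 [0.0304 0.0192 0.0001]
```

View pics/s15.png

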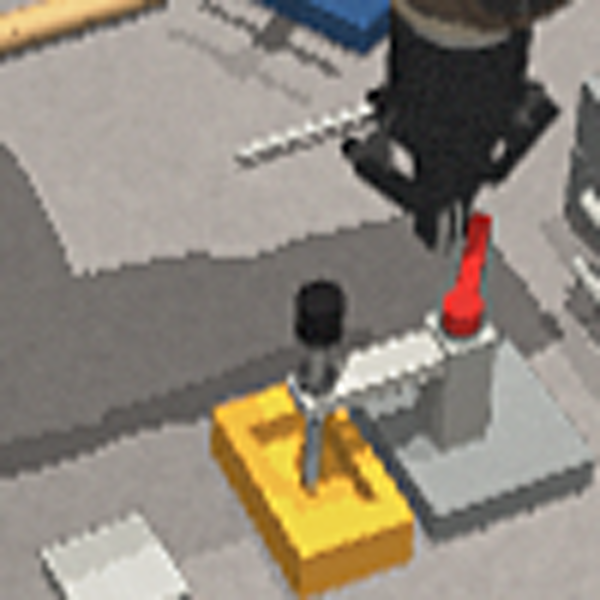

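Lever is swinging. Continue to the end.

{"op": "carry_out", "data": {
  "plan": [
    {"tx": 0.003,"ty": 0.001,"tz": 0,"wx": 0,"wy": 0,"wz": 0,"gripper": -1},
    {"tx": 0.006,"ty": 0.002,"tz": 0,"wx": 0,"wy": 0,"wz": 0,"gripper": -1},
    {"tx": 0.011,"ty": 0.004,"tz": 0,"wx": 0,"wy": 0,"wz": 0,"gripper": -1},
    {"tx": 0.0165,"ty": 0.007,"tz": 0,"wx": 0,"wy": 0,"wz": 0,"gripper": -1},
    {"tx": 0.0215,"ty": 0.011,"tz": 0,"wx": 0,"wy": 0,"wz": 0,"gripper": -1},
    {"tx": 0.026,"ty": 0.015,"tz": 0,"wx": 0,"wy": 0,"wz": 0,"gripper": -1},
    {"tx": 0.028,"ty": 0.017,"tz": 0,"wx": 0,"wy": 0,"wz": 0,"gripper": -1},
    {"tx": 0.0295,"ty": 0.018,"tz": 0,"wx": 0,"wy": 0,"wz": 0,"gripper": -1},
    {"tx": 0.0295,"ty": 0.018,"tz": 0,"wx": 0,"wy": 0,"wz": 0,"gripper": -1}
  ]
}}

```text
time: 33.8
position: [0.7058, 0.0437, 0.1211]
tool_rot: [1.0, 0.009, 0.0, 0.001]
contact_force: [-0.0, -0.1, 0.0]
finger_gap: 0.0001
```

```bash
python3 - <<'E'
from h import *
import pickle
st()
d=grab("side");pickle.dump(d,open("side16.pkl","wb"));save("s16",cv2.resize(d["frame"][130:230,300:400],None,fx=6,fy=6,interpolation=cv2.INTER_CUBIC))
E
```

```text
t 33.8 p [0.7058 0.0437 0.1211] yawx 0.0184 zax [ 0.001 -0.001 -1.   ] F [-0.   -0.06  0.02] gap 0.0001 q [-0.03  0.72  1.44 -0.    0.98 -0.05]
```

View pics/s16.png

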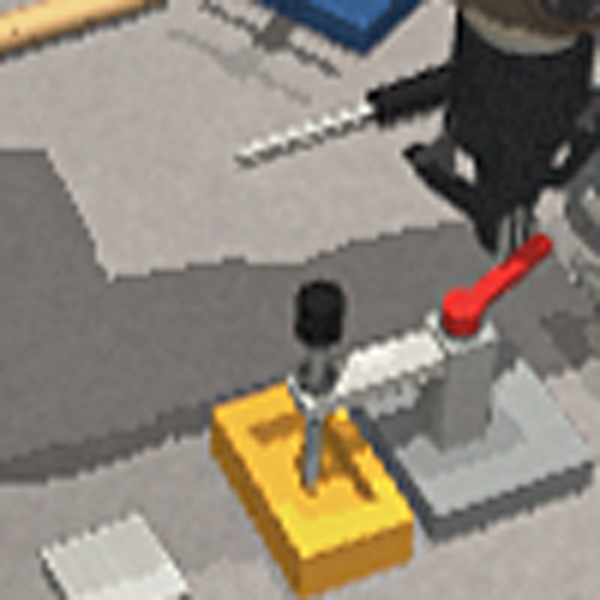

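```bash
python3 - <<'E'
from h import *
import pickle
d=pickle.load(open("side16.pkl","rb"))
a=pth(d,300+462/6,130+305/6,.133);b=pth(d,300+546/6,130+243/6,.133);v=b-a;print(a,b,np.linalg.norm(v),np.arctan2(v[0],v[1])+.018)
E
```

```text
[0.66218229 0.00069916 0.133     ] [0.7276987  0.02506648 0.133     ] 0.06990111788492573 1.2327225481871262
```

{"op": "carry_out", "data": {
  "plan": [
    {"tx": 0.0005,"ty": 0.001,"tz": 0,"wx": 0,"wy": 0,"wz": 0,"gripper": -1},
    {"tx": 0.001,"ty": 0.002,"tz": 0,"wx": 0,"wy": 0,"wz": 0,"gripper": -1},
    {"tx": 0.001,"ty": 0.003,"tz": 0,"wx": 0,"wy": 0,"wz": 0,"gripper": -1}
  ]
}}

```text
time: 34.15
position: [0.7066, 0.0418, 0.1212]
tool_rot: [1.0, 0.009, 0.0, -0.0]
contact_force: [-0.9, 9.7, 0.5]
finger_gap: -0.0001
```

{"op": "carry_out", "data": {
  "plan": [
    {"tx": -0.004,"ty": -0.01,"tz": 0,"wx": 0,"wy": 0,"wz": 0,"gripper": -1},
    {"tx": -0.008,"ty": -0.025,"tz": -0.01,"wx": 0,"wy": 0,"wz": 0,"gripper": -1},
    {"tx": -0.008,"ty": -0.04,"tz": -0.05,"wx": 0,"wy": 0,"wz": 0,"gripper": -1},
    {"tx": -0.008,"ty": -0.05,"tz": -0.095,"wx": 0,"wy": 0,"wz": 0,"gripper": -1},
    {"tx": -0.008,"ty": -0.09,"tz": -0.11,"wx": 0,"wy": 0,"wz": 0,"gripper": -1},
    {"tx": -0.01,"ty": -0.135,"tz": -0.11,"wx": 0,"wy": 0,"wz": 0,"gripper": -1},
    {"tx": -0.03,"ty": -0.175,"tz": -0.11,"wx": 0,"wy": 0,"wz": 0,"gripper": -1},
    {"tx": -0.05,"ty": -0.21,"tz": -0.11,"wx": 0,"wy": 0,"wz": 0,"gripper": -1},
    {"tx": -0.06,"ty": -0.23,"tz": -0.11,"wx": 0,"wy": 0,"wz": 0,"gripper": -1},
    {"tx": -0.06,"ty": -0.23,"tz": -0.11,"wx": 0,"wy": 0,"wz": 0,"gripper": -1}
  ]
}}

```text
time: 35.15
position: [0.6402, 0.2744, 0.2323]
tool_rot: [1.0, 0.011, 0.001, -0.0]
contact_force: [0.2, -0.2, -0.6]
finger_gap: -0.0001
```

```bash
python3 - <<'E'
from h import *
import pickle
st()
d=grab("side");pickle.dump(d,open("side17.pkl","wb"));save("s17",cv2.resize(d["frame"][130:230,300:400],None,fx=6,fy=6,interpolation=cv2.INTER_CUBIC))
print("knob top",[pt(d,353,v).round(4).tolist() for v in (178,180,182)])
d=grab("top"); pickle.dump(d,open("top8.pkl","wb")); save("t8",cv2.resize(d["frame"][80:240,160:400],None,fx=3.3,fy=3.3,interpolation=cv2.INTER_CUBIC)); save("t8c",cv2.resize(d["frame"][130:210,265:345],None,fx=7,fy=7,interpolation=cv2.INTER_CUBIC))
print("knob",[pt(d,308.5,v).round(4).tolist() for v in (161,163,165)])
E
```

```text
t 35.15 p [0.6402 0.2744 0.2323] yawx 0.0227 zax [ 0.002  0.001 -1.   ] F [ 0.17 -0.17 -0.62] gap -0.0001 q [0.31 0.59 1.36 0.   1.18 0.29]
knob top [[0.5751, 0.0066, 0.1766], [0.5695, -0.0049, 0.1807], [0.5668, -0.011, 0.1785]]
knob [[0.6093, -0.0001, 0.1075], [0.5803, 0.0004, 0.1834], [0.5738, 0.0005, 0.1819]]
```

View pics/s17.png

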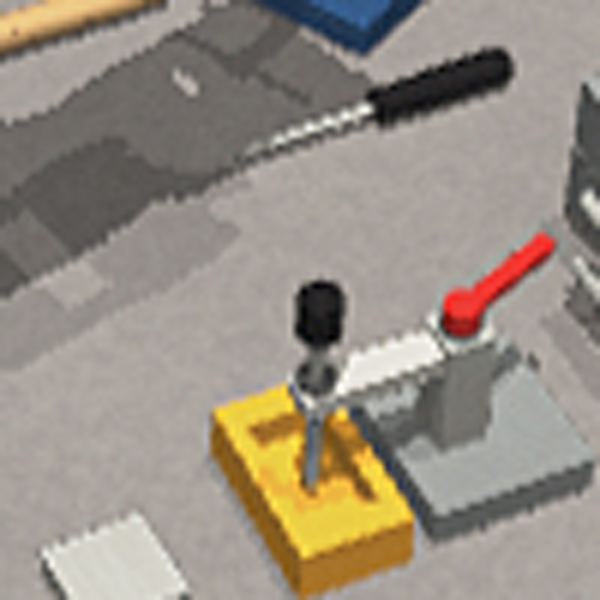

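View pics/t8.png

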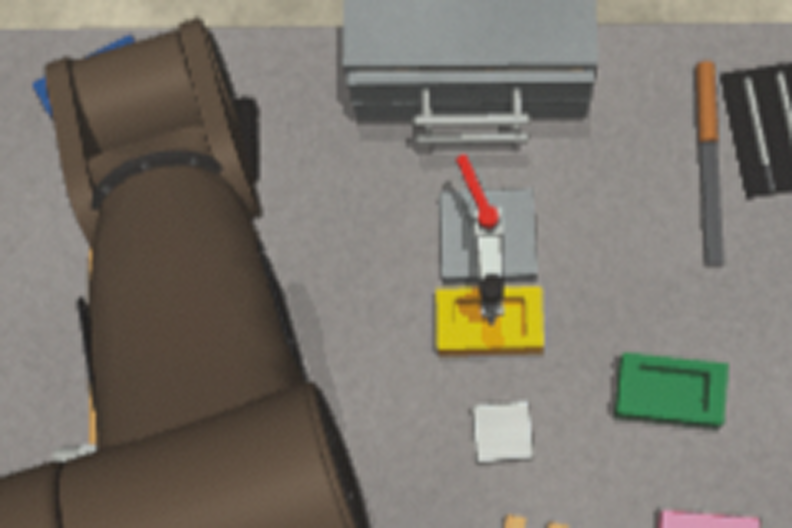

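View pics/t8c.png

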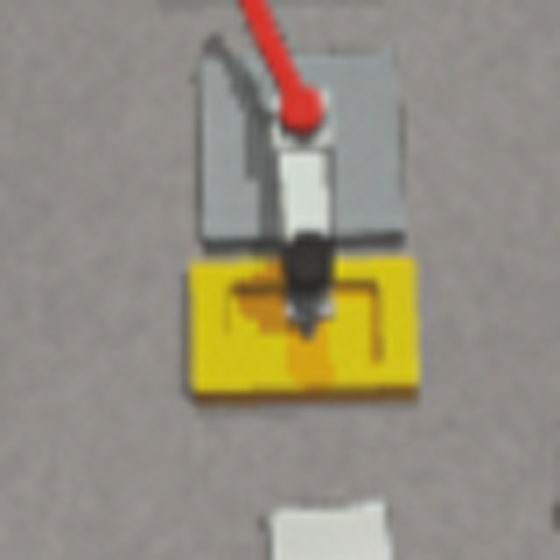

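```bash
python3 - <<'E'
from h import *
st(); print(r.close_job())
E
```

```text
t 35.25 p [0.6419 0.2715 0.232 ] yawx 0.0202 zax [ 0.002 -0.    -1.   ] F [-0.91 -0.66 -0.69] gap 0.0001 q [ 0.31  0.6   1.36 -0.    1.18  0.29]
the job is handed in; nothing more can be done
None
```

The job is done and handed in at 35.25 s, with the arm clear of everything.

1. **Probe raised:** I lifted it by the knob to its top stop, which also gave me a height reference.
2. **Block moved:** I slid the yellow block with open, non-gripping fingers, first ahead and then sideways under the probe.
3. **Probe lowered:** I brought it down 48.9 mm from the stop, so the plunger should be pushed in about 4.9 mm. I then released the knob.
4. **Lever locked:** I swung the red lever over to its far stop.

**Last checks:**
- **Position:** the top camera puts the middle of the hollow within 1 to 2 mm of the probe axis. The block did not visibly move afterwards.
- **Probe height:** the knob top reads 0.181 to 0.183 m, against 0.180 m expected, so the rod stayed where I left it.
- **Lever:** measured at about 1.23 rad, at the limit within measurement error. A last small nudge met 9.7 N at the stop.
- **Push force:** the readings at the end of each push on the block were 2.3 N or less. I had no continuous reading between them.
- **Surroundings:** the green block, bench block and file look untouched in the last picture. The arm hid the mallet and burnisher in part, but I saw no contact with them.

The side camera read about 3 to 6 mm farther in x than the top camera. I placed the block using the top camera's relative distances, checked against where the gripper centred itself on the knob.

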